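Sweep the trimming fixture and empty its scoop into the reject bin

ROBOT

A 6-joint arm with a two-finger parallel gripper is mounted at the origin on the work surface. World frame = base frame: x ahead of the robot, y to its left, z up, the work surface at z = 0. Lengths are in m, angles in rad, forces in N, time in s.
With the tool pointing down it reaches from about 0.35 to 0.975 m from the base axis. Payload 4.9 kg.
Tool frame: the origin (TCP) lies at the very end of the fingers, on their centre line; the grasp point (between the pads) lies 19 mm behind it; z points along the fingers, y is the line along which they close (so a half turn about z gives the same grasp; the last joint's range is limited). The gripper opens to 85 mm and grips with 20 to 120 N. Pads are 22 mm wide; open, the fingers measure 114 mm over their backs; the gripper's body (76 mm by 85 mm) begins 54 mm behind the grasp point. The pads swing forward as they close: fully open they stand 13 mm farther back than shut.
Start: joints at [1.18, 0.053, 1.613, -0, 1.476, -0.119], TCP at [0.168, 0.602, 0.21] pointing down, gripper open.
Joint ranges: [-3.01, 3.01], [-1.01, 2.22], [0.06, 2.58], [-1.02, 4.17], [0.09, 2.62], [-3.14, 3.14]. Speed limits (rad/s): [2.57, 2.57, 3.14, 3.14, 3.14, 3.14].

INTERFACE

Orientations are given as a unit quaternion [w, x, y, z].
In Python, from plant import manip gives the robot as it stands.
- The arm moves only by the shell command python3 -m pendant 'ROWS'. ROWS is JSON, a list of rows, each a list of 3 entries, a list of its own where there are three numbers: the opening, from 0 (shut) to 1 (fully open), then the shift along the tool's x, y, z in units of 12 cm (1.0 is 12 cm), then the turn about the tool's z in units of pi rad (1.0 is pi rad). In form: [[gripper, [dx, dy, dz], roll], ...]. A call has 1 to 10 rows; each row is the pose to reach, as a shift and turn from the pose commanded when the call began, along the tool's axes at that moment, turning the shorter way round; what a row does not reach only later rows make up. A row lasts 1/10 s, in which the tool goes at most 50 mm and 8.59 degrees, less where a joint would pass 70% of its speed; a pose out of reach is approached as far as the arm can. A call with a number of a shift or a turn outside -1 to 1 is refused whole. A call with a gripper value outside its range is refused whole. The fingers move at their own pace and stop on an object; the grip force is fixed at half the most. Time passes only in rows, so rows that repeat a pose let the fingers close. It gives the time, the measured TCP pose, the force, the opening and the grip force at its end, in the units of the state.
- manip.state(): the state, without advancing time (a new reading comes with each control period).
- manip.grab_frame(name): name is "side" or "top" or "wrist"; returns a dict with "img" (400x640x3 uint8, red, green, blue), "fx", "fy", "cx", "cy" (pixels), "D" ([k1, k2, p1, p2, k3] as OpenCV has them; the pictures are not rectified), "eye" and "rotation" of the camera in the world; the wrist camera has in their place "tool_from_camera" (4x4, takes a point from camera to tool coordinates, whose origin is the TCP and whose axes are the flange's). Camera axes: x right, y down, z forward; pixel columns grow to the right and rows downward; lengths in m; the calibration is good to about 2 mm. A picture is of the moment at which its call begins: read the wrist's pose just before it. There is no depth.
- manip.job_done(): hands the job in; it is judged then, once.
The state is a dict: "time": time; "joint_pos": joint angles; "joint_vel": joint speeds; "joint_efforts": joint torques, N m; "tool_pos": TCP position; "tool_rot": TCP orientation; "contact_force": force on the tool from outside, world axes, zero at the start; "ft_torque": the same for the moment, N m; "gripper_width": opening from 0.0 (shut) to 1.0 (fully open); "grasp_force": force on a finger pad.
Only numpy, scipy, OpenCV 4.12 (cv2) and the standard library are available. Lean on these libraries where they do the work, as an engineer would, in place of code of your own. Each camera call takes 0.05 s, during which the arm holds its last target. There are 200 camera calls.

TASK

Use the hand brush to sweep all four loose plastic offcuts off the trimming fixture's bed, over its open end, into the metal scoop that stands there; do not touch the offcuts with the gripper. Then stand the brush back upright in the middle of its dark steel plate, carry the scoop to the blue bin beside the fixture and tip all the offcuts out into it. Finally set the empty scoop back flat on the bench where it was, centred and square with its open side close against the open end of the bed, and leave everything else where it is.

Things in the scene. Friction and masses are not known exactly. Their poses are not given: they have to be found in the camera images.
- fixture: Steel trimming fixture, fixed. Origin on the bench below the middle of the bed's open end; x points out of that end (away from the robot at yaw 0), y across. Flat bed 24 mm high from x = 0 (sheer drop, no fence) back to -155 mm, 112 mm wide between side fences 16 mm higher and 12 mm thick. Rear stop at -155 to -167 mm, 22 mm above the bed; two clamps, 52 mm high, behind to -236 mm.
- bed_mouth (a point): Middle of the top edge of the bed's open end (fixture x = 0, y = 0, 24 mm high).
- scoop: Aluminium scoop tray, loose, about 0.28 kg, 150 x 136 x 86 mm: floor 3 mm, walls 40 mm high (3 mm thick) on three sides, no wall and no lip on its local -x side, which faces the open end of the bed. Origin: centre of its underside; x points from the open side to the back wall; the floor spans x = -75 to 75 mm. An arched handle stands over it.
- scoop_handle (a point): Centre of the scoop handle's bar: 15 mm towards +x and 78 mm above the scoop's origin. The bar is 16 mm square, 144 mm long along the scoop's y, held by two legs at its ends (scoop y = +/-70 mm); free room under it. Its axes are the scoop's.
- scoop_edge (a point): Middle of the scoop's open edge, at the underside (x = -75 mm). At the start it stands 2 to 5 mm from the open end of the bed, at fixture x = 2 to 5 mm.
- brush: Bench brush, loose, about 0.16 kg, standing on its bristles on the plate. Bristles and wooden stock 36 mm (x) by 96 mm (y), 44 mm high; on top a wooden fin-shaped grip 20 mm thick (x), 60 mm long (y), from 44 to 96 mm high. Origin: centre of the bristles' underside. Its long side is y.
- brush_grip (a point): Centre of the fin grip, 72 mm above the brush's origin. Its axes are the brush's.
- plate: Dark steel plate 130 x 150 x 6 mm fixed on the bench, the brush's place, to one side of the fixture (left or right). Origin: centre of its underside; the brush stands at z = 6 mm.
- bin: Blue plastic open bin fixed on the bench on the side of the fixture away from the plate (the other side): 220 (x) x 170 (y) x 85 mm high, walls 4 mm, with a rim that stands out to 234 x 186 mm. Origin: centre of its underside.
- offcut0: Offcut 0 of four alike: black plastic block 22 x 18 x 16 mm with a round stub 11 mm thick, 8 mm long, on its +x end; 14 g. Lies on the front part of the bed. Origin: centre of the block's underside (as it first lies).
- offcut1: Offcut 1 of four alike: black plastic block 22 x 18 x 16 mm with a round stub 11 mm thick, 8 mm long, on its +x end; 14 g. Lies on the front part of the bed. Origin: centre of the block's underside (as it first lies).
- offcut2: Offcut 2 of four alike: black plastic block 22 x 18 x 16 mm with a round stub 11 mm thick, 8 mm long, on its +x end; 14 g. Lies on the front part of the bed. Origin: centre of the block's underside (as it first lies).
- offcut3: Offcut 3 of four alike: black plastic block 22 x 18 x 16 mm with a round stub 11 mm thick, 8 mm long, on its +x end; 14 g. Lies on the front part of the bed. Origin: centre of the block's underside (as it first lies).
- jar: Bystander: small closed jar, 48 mm across, 70 mm high, loose. Origin: centre of underside.
- label_roll: Bystander: upright-axis roll of paper labels, 72 mm across, 45 mm high, loose. Origin: centre of underside.
- scanner: Bystander: black handheld barcode scanner lying on the bench, about 175 x 60 x 46 mm, loose. Origin: on the bench under its middle; x towards its head.
- mouse: Bystander: black computer mouse 105 x 60 x 26 mm, loose. Origin: centre of underside.
- driver: Bystander: screwdriver lying on the bench, loose, along its x.
Mind the look-alikes: they are no part of the job. What is shaped like the brush but red or yellow is not meant. Of the things that look like the scoop, take the one that is farthest to the robot's right at the start.

How it is judged:
By the outcome, as a careful person would: the job done as asked, in the order asked, and still so for the second after the job is handed in, with the robot touching nothing.
It also fails if it takes over 72 s, if anything falls off the work surface, if the arm or the gripper's body presses on something with over 40 N, if the wrist force passes 120 N, or if a joint passes its speed limit or range.

## Working session

There is one attempt and no reset: what is moved stays moved. The work goes in short steps, Python scripts to look and compute and a shell command to move; the robot and the scene stay as the last step left them, time stands still between calls to the robot, and variables do not carry over. Pictures are saved under pics/ and viewed, at most 10 in all, crops included, and the job is handed in when it is done.

```bash
ls; mkdir -p pics; python3 - <<'E'
from plant import manip
import cv2
s=manip.state(); print({k:s[k] for k in ('time','tool_pos','tool_rot','gripper_width')})
for n in ('top','side'):
    f=manip.grab_frame(n); cv2.imwrite(f'pics/{n}0.png',f['img'][:,:,::-1])
    print(n,f['fx'],f['fy'],f['cx'],f['cy'],f['D'],f['eye'],f['rotation'])
E
```

```text
pics
{'time': 0.0, 'tool_pos': array([0.16751298, 0.6014527 , 0.2082857 ]), 'tool_rot': array([-2.54785507e-04,  1.35462681e-01,  9.90781930e-01, -9.82238496e-04]), 'gripper_width': 1.0014432537795213}
top 390.255419224416 390.255419224416 328.9926703922205 193.33826542012386 [-0.05433632  0.          0.          0.          0.        ] [0.34106675 0.01229823 1.34813838] [ 0.05747547 -0.69978112  0.70812071 -0.07461917]
side 397.7828150030172 397.7828150030172 321.70886684039453 200.2264924979415 [0.03020648 0.         0.         0.         0.        ] [0.12511325 0.67294165 0.936993  ] [ 0.11295187 -0.26691841  0.89051156 -0.35069301]
```

View pics/top0.png

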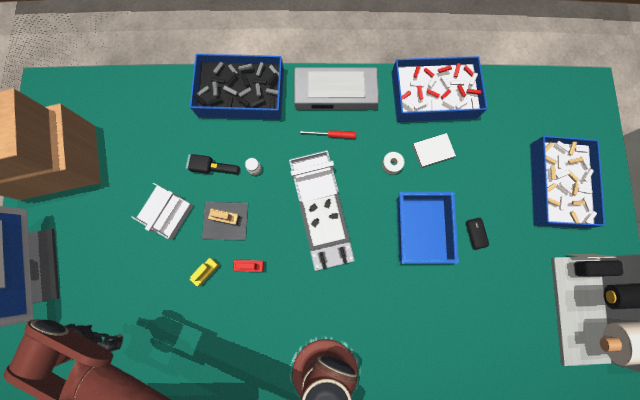

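View pics/side0.png

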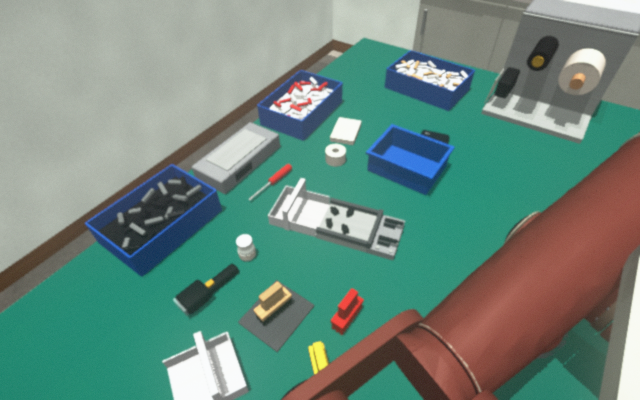

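```bash
cat > h.py <<'E'
import numpy as np, cv2
from scipy.spatial.transform import Rotation as R
def cam(f):
    K=np.array([[f['fx'],0,f['cx']],[0,f['fy'],f['cy']],[0,0,1.]]); D=np.array(f['D'],float)
    q=np.array(f['rotation'],float)
    M=R.from_quat(q[[1,2,3,0]]).as_matrix() if q.size==4 else q
    return K,D,M,np.array(f['eye'])
def wcam(f,s):
    q=np.array(s['tool_rot']); T=np.eye(4); T[:3,:3]=R.from_quat(q[[1,2,3,0]]).as_matrix(); T[:3,3]=s['tool_pos']
    C=T@np.array(f['tool_from_camera'])
    K=np.array([[f['fx'],0,f['cx']],[0,f['fy'],f['cy']],[0,0,1.]])
    return K,np.array(f['D'],float),C[:3,:3],C[:3,3]
def back(c,px,z):
    K,D,M,e=c
    u=cv2.undistortPoints(np.array(px,float).reshape(-1,1,2),K,D).reshape(-1,2)
    d=np.c_[u,np.ones(len(u))]@M.T
    return e+d*((np.broadcast_to(z,len(u))-e[2])/d[:,2])[:,None]
def proj(c,P):
    K,D,M,e=c
    return cv2.projectPoints((np.array(P,float)-e)@M,np.zeros(3),np.zeros(3),K,D)[0].reshape(-1,2)
E
python3 - <<'E'
import pickle,cv2
from plant import manip
from h import *
fs={n:manip.grab_frame(n) for n in('top','side')}; pickle.dump(fs,open('f0.pkl','wb'))
c=cam(fs['top']); print(proj(c,[[0,0,0],[.5,0,0],[0.5,.2,0]]))
a=fs['top']['img'][140:280,190:290]; b=fs['top']['img'][140:280,280:380]
im=np.hstack([cv2.resize(x[:,:,::-1],None,fx=4,fy=4,interpolation=cv2.INTER_CUBIC) for x in(a,b)])
cv2.imwrite('pics/crop1.png',im)
E
```

```text
[[324.71626568 372.51143095]
 [322.94578406 220.60950192]
 [265.19562848 221.21900345]]
```

View pics/crop1.png

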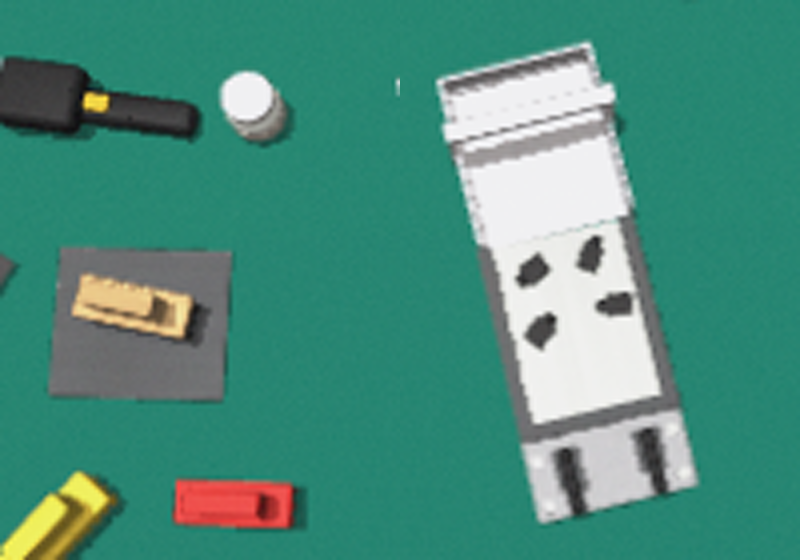

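The left crop shows the plate (50–232, 248–402) with the natural-coloured brush on it, yawed a little. The right crop shows the scoop against the fixture mouth, with 4 offcuts around (530–615, 250–330). Next I fit poses to the corner pixels.

```bash
cat > fit.py <<'E'
from h import *
from scipy.optimize import least_squares
def fit(c,P,px,x0):
    P=np.array(P)/1000.; px=np.array(px,float)
    def W(p):
        a=p[2]; q=P.copy(); q[:,0]=p[0]+np.cos(a)*P[:,0]-np.sin(a)*P[:,1]; q[:,1]=p[1]+np.sin(a)*P[:,0]+np.cos(a)*P[:,1]; return q
    r=least_squares(lambda p:(proj(c,W(p))-px).ravel(),x0,loss='soft_l1')
    return r.x,(proj(c,W(r.x))-px).round(2)
E
python3 - <<'E'
import pickle
from fit import *
c=cam(pickle.load(open('f0.pkl','rb'))['top'])
L=lambda l:[(190+(u+.5)/4-.5,140+(v+.5)/4-.5) for u,v in l]
Rr=lambda l:[(280+(u-400+.5)/4-.5,140+(v+.5)/4-.5) for u,v in l]
def go(n,P,px,x0):
    x,r=fit(c,P,px,x0); print(n,x[:2].round(4),np.degrees(x[2]).round(1),r.tolist())
go('fix',[(0,68,40),(0,-68,40),(-167,68,46),(-167,-68,46)],Rr([(481,247),(634,214),(525,441),(683,408)]),[.6,0,.2])
go('scoop',[(75,68,40),(75,-68,40),(7,72,86),(23,72,86),(23,-72,86),(7,-72,86)],Rr([(437,80),(591,43),(450,142),(443,126),(613,84),(617,103)]),[.7,0,.2])
go('plate',[(65,75,6),(65,-75,6),(-65,-75,6),(-65,75,6)],L([(61,248),(232,251),(224,402),(50,396)]),[.5,.3,0])
go('brush',[(18,-48,44),(-18,-48,44),(-18,48,44),(10,30,96),(10,-30,96),(-10,-30,96),(-10,30,96)],L([(196,293),(189,340),(73,317),(80,275),(157,290),(152,318),(76,305)]),[.5,.3,-.1])
# bin rim
x,r=fit(c,[(117,93,85),(117,-93,85),(-117,-93,85),(-117,93,85)],[(398,193),(455,192),(456,264),(401,264)],[.5,-.4,0]);print('bin',x,r.tolist())
go('offc',[(0,0,16)],Rr([(533,270)]),[.6,0,0]); 
print(back(c,Rr([(533,270),(592,254),(614,304),(541,330)]),.036).round(3).tolist())
print('others',back(c,[(253,165),(393,161),(477,233)],.04).round(3).tolist())
E
```

```text
fix [0.5746 0.0117] 12.2 [[-0.07, 0.42], [0.66, 0.01], [-0.48, 0.21], [-0.04, -0.73]]
scoop [0.6517 0.0308] 13.6 [[0.44, 0.05], [-0.05, 0.12], [-0.32, 0.28], [0.31, -0.26], [-0.27, 0.04], [-0.07, -0.22]]
plate [0.503  0.3377] -1.9 [[-0.05, -0.18], [0.18, 0.07], [0.05, -0.16], [-0.17, 0.27]]
brush [0.5135 0.3359] -10.2 [[-0.55, 0.35], [-1.0, -0.88], [0.02, 0.08], [1.06, 1.06], [-0.07, 0.4], [-0.12, -0.53], [0.72, -0.39]]
bin [ 0.46237106 -0.34156566 -0.01678328] [[0.44, -0.58], [-1.37, 0.82], [1.48, -0.12], [-0.48, 0.0]]
offc [0.5452 0.0344] 0.0 [[-0.0, 0.0]]
[[0.542, 0.034, 0.036], [0.555, -0.016, 0.036], [0.512, -0.034, 0.036], [0.491, 0.028, 0.036]]
others [[0.691, 0.24, 0.04], [0.701, -0.246, 0.04], [0.446, -0.524, 0.04]]
```

```bash
cat > to.py <<'E'
# usage: go(x,y,z,yaw_deg of tool y[mod 180]) -> row numbers from the measured pose
from h import *
from plant import manip
def go(x,y,z,yaw,s=None):
    s=s or manip.state(); q=np.array(s['tool_rot']); M=R.from_quat(q[[1,2,3,0]]).as_matrix()
    d=M.T@(np.array([x,y,z])-s['tool_pos']); cur=np.degrees(np.arctan2(M[1,1],M[0,1]))
    r=(cur-yaw+90)%180-90
    print('d/0.12',(d/.12).round(4),'roll',round(r/180,4),'| cur',s['tool_pos'].round(4),'yaw',round(cur,2),'q',np.round(s['joint_pos'],2))
E
python3 - <<'E'
from to import *
go(.5135,.3359,.21,-10.2)
E
```

```text
d/0.12 [-3.3711 -1.3594 -0.0096] roll 0.4701 | cur [0.1676 0.6016 0.2087] yaw 74.43 q [ 1.18  0.05  1.61  0.    1.48 -0.12]
```

```bash
python3 -m pendant '[[1,[-0.42,-0.17,0],0],[1,[-0.8,-0.32,0],0],[1,[-1,-0.4,0],0]]'; python3 -m pendant '[[1,[-0.4,-0.16,0],0],[1,[-0.8,-0.32,0],0],[1,[-1,-0.4,0],0]]';python3 -m pendant '[[1,[-0.4,-0.16,0],0],[1,[-0.8,-0.32,0],0],[1,[-1,-0.4,0],0]]';python3 -m pendant '[[1,[-0.37,-0.16,-0.01],0.47],[1,[-0.37,-0.16,-0.01],0.47],[1,[-0.37,-0.16,-0.01],0.47],[1,[-0.37,-0.16,-0.01],0.47],[1,[-0.37,-0.16,-0.01],0.47],[1,[-0.37,-0.16,-0.01],0.47],[1,[-0.37,-0.16,-0.01],0.47],[1,[-0.37,-0.16,-0.01],0.47],[1,[-0.37,-0.16,-0.01],0.47],[1,[-0.37,-0.16,-0.01],0.47]]'
python3 - <<'E'
from to import *
import pickle
go(.5135,.3359,.06,-10.2)
s=manip.state(); f=manip.grab_frame('wrist'); pickle.dump((f,s),open('w1.pkl','wb'))
cv2.imwrite('pics/w1.png',f['img'][:,:,::-1]); print(s['time'],f['tool_from_camera'],f['fx'])
E
```

```text
time: 0.5
tool_pos: [0.2722, 0.5218, 0.2092]
tool_rot: [0.0, 0.136, 0.991, -0.0]
contact_force: [-0.1, 0.5, -0.1]
gripper_width: 1.0
grasp_force: 0.0
time: 0.8
tool_pos: [0.3754, 0.4429, 0.2094]
tool_rot: [0.0, 0.137, 0.991, -0.0]
contact_force: [0.3, 0.4, -0.2]
gripper_width: 1.001
grasp_force: 0.0
time: 1.1
tool_pos: [0.4781, 0.3643, 0.2093]
tool_rot: [0.0, 0.137, 0.991, -0.0]
contact_force: [0.2, 1.1, -0.2]
gripper_width: 1.001
grasp_force: 0.0
time: 2.1
tool_pos: [0.5133, 0.3362, 0.2104]
tool_rot: [-0.0, 0.769, 0.639, -0.0]
contact_force: [0.0, -0.4, 0.8]
gripper_width: 0.997
grasp_force: 0.0
d/0.12 [-0.0017  0.0023  1.2531] roll -0.0016 | cur [0.5133 0.3362 0.2104] yaw -10.5 q [0.46 0.03 1.64 0.   1.48 0.64]
2.1 [[ 8.41711867e-04 -9.45586357e-01 -3.25370147e-01  8.34829640e-02]
 [ 9.99999308e-01  5.28352253e-04  1.05144435e-03  7.99221302e-04]
 [-8.22321379e-04 -3.25370807e-01  9.45586147e-01 -1.64204419e-01]
 [ 0.00000000e+00  0.00000000e+00  0.00000000e+00  1.00000000e+00]] 356.83401755924785
```

View pics/w1.png

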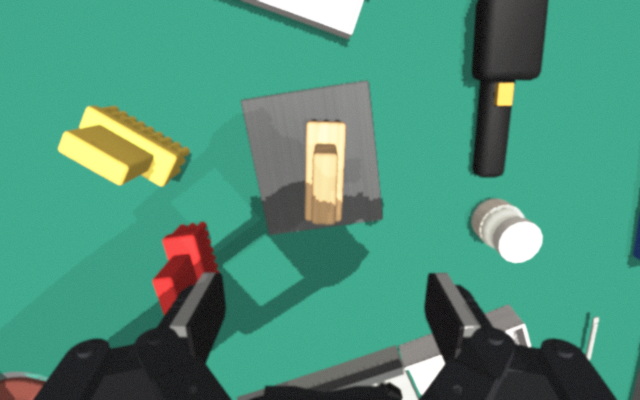

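The brush is seen end-on: stock far edge at (306–345,122), fin far top at (316–336,153), near end at y≈222. The plate corners are (243,99), (368,82), (383,218) and (268,233).

```bash
python3 - <<'E'
import pickle
from fit import *
f,s=pickle.load(open('w1.pkl','rb')); c=wcam(f,s)
print(back(c,[(306,122),(345,122)],.05).round(4).tolist(),back(c,[(316,153),(336,153),(340,222),(309,222)],.102).round(4).tolist())
x,r=fit(c,[(65,75,6),(65,-75,6),(-65,-75,6),(-65,75,6)],[(368,82),(383,218),(268,233),(243,99)],[.5,.34,0]);print('plate',x,r.tolist())
P=[(s_*18,48,44) for s_ in(1,-1)]
for b in ([.5135,.336,-.18],[.5135,.336,-.15]):
  a=b[2];Q=np.array([(18,48,50),(-18,48,50),(10,30,102),(-10,30,102),(10,-30,102),(-10,-30,102)])/1000
  W=Q.copy();W[:,0]=b[0]+np.cos(a)*Q[:,0]-np.sin(a)*Q[:,1];W[:,1]=b[1]+np.sin(a)*Q[:,0]+np.cos(a)*Q[:,1];print(proj(c,W).round(0).tolist())
E
```

```text
[[0.5068, 0.3866, 0.05], [0.5411, 0.3803, 0.05]] [[0.5133, 0.3671, 0.102], [0.5285, 0.3643, 0.102], [0.5219, 0.3072, 0.102], [0.4968, 0.3118, 0.102]]
plate [ 0.50512046  0.33958044 -0.04413641] [[1.56, -2.4], [-0.04, 1.97], [0.13, 1.72], [-2.69, -0.41]]
[[344.0, 123.0], [303.0, 123.0], [336.0, 154.0], [310.0, 154.0], [336.0, 226.0], [312.0, 226.0]]
[[342.0, 122.0], [302.0, 123.0], [335.0, 153.0], [309.0, 154.0], [337.0, 225.0], [313.0, 226.0]]
```

```bash
python3 -m pendant '[[1,[0,0.01,0.4],0],[1,[0,0.01,0.8],0],[1,[0,0.01,1],0]]'; python3 -m pendant '[[1,[0,0,0.15],0],[1,[0,0,0.25],0],[1,[0,0,0.25],0],[0,[0,0,0.25],0],[0,[0,0,0.25],0],[0,[0,0,0.25],0],[0,[0,0,0.25],0],[0,[0,0,0.25],0],[0,[0,0,0.25],0],[0,[0,0,0.25],0]]'
python3 - <<'E'
from to import *
import pickle
th=np.radians(13)
for fx in(-.127,.01):
    go(.5746+fx*np.cos(th),.0117+fx*np.sin(th),.16,13)
E
```

```text
time: 2.45
tool_pos: [0.512, 0.3347, 0.0856]
tool_rot: [-0.001, 0.766, 0.643, -0.003]
contact_force: [0.2, -1.3, -0.1]
gripper_width: 0.999
grasp_force: 0.0
time: 3.45
tool_pos: [0.515, 0.3364, 0.0617]
tool_rot: [0.0, 0.767, 0.642, 0.0]
contact_force: [-2.1, -0.0, 6.5]
gripper_width: 0.221
grasp_force: 58.9
d/0.12 [-2.9914 -0.0063 -0.8217] roll -0.1287 | cur [0.515  0.3364 0.0617] yaw -10.17 q [0.46 0.16 1.75 0.   1.23 0.63]
d/0.12 [-2.5422  1.0433 -0.8207] roll -0.1287 | cur [0.515  0.3364 0.0617] yaw -10.17 q [0.46 0.16 1.75 0.   1.23 0.63]
```

```bash
python3 -m pendant '[[0,[0,0,-0.3],0],[0,[0,0,-0.7],0],[0,[0,0,-1],0]]'; python3 -m pendant '[[0,[-0.3,0,0],-0.04],[0,[-0.7,0,0],-0.08],[0,[-1,0,0],-0.128],[0,[-1,0,0],-0.128]]'; 
python3 - <<'E'
from to import *
import pickle
th=np.radians(13)
for fx in(-.127,.01):
    go(.5746+fx*np.cos(th),.0117+fx*np.sin(th),.16,13)
s=manip.state(); f=manip.grab_frame('wrist'); pickle.dump((f,s),open('w2.pkl','wb'))
cv2.imwrite('pics/w2.png',cv2.resize(f['img'][:,:,::-1],(800,500),interpolation=cv2.INTER_CUBIC)); print(s['time'])
E
```

```text
time: 3.75
tool_pos: [0.5148, 0.336, 0.1821]
tool_rot: [0.0, 0.767, 0.642, 0.0]
contact_force: [-0.1, 0.5, -1.8]
gripper_width: 0.221
grasp_force: 58.8
time: 4.15
tool_pos: [0.4924, 0.2145, 0.1794]
tool_rot: [0.0, 0.624, 0.781, -0.001]
contact_force: [-0.1, 0.7, -1.2]
gripper_width: 0.22
grasp_force: 58.8
d/0.12 [-1.8032 -0.7646  0.1661] roll -0.0011 | cur [0.4924 0.2145 0.1794] yaw 12.79 q [ 0.27 -0.14  1.85 -0.    1.43  0.05]
d/0.12 [-1.7991  0.3771  0.1638] roll -0.0011 | cur [0.4924 0.2145 0.1794] yaw 12.79 q [ 0.27 -0.14  1.85 -0.    1.43  0.05]
4.15
```

View pics/w2.png

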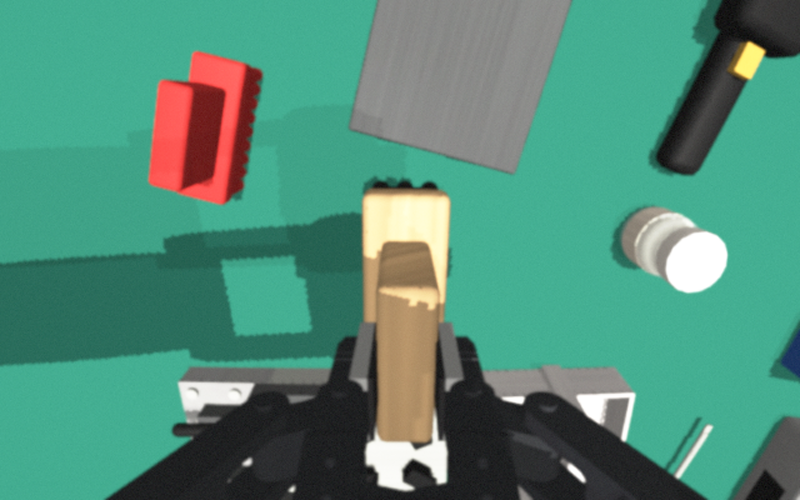

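```bash
for i in 1 2; do python3 -m pendant '[[0,[-0.4,0,0],0],[0,[-0.8,0,0],0],[0,[-1,0,0],0]]'; done; python3 -m pendant '[[0,[-0.3,0.2,0],0],[0,[-0.6,0.4,0],0],[0,[-0.7,0.4,0],0]]'
python3 - <<'E'
from to import *
import pickle
go(.5746,.0117,.16,13)
s=manip.state(); f=manip.grab_frame('wrist'); pickle.dump((f,s),open('w3.pkl','wb'))
cv2.imwrite('pics/w3.png',cv2.resize(f['img'][:,:,::-1],(800,500),interpolation=cv2.INTER_CUBIC)); print(s['time'])
E
```

```text
time: 4.5
tool_pos: [0.5208, 0.0991, 0.1802]
tool_rot: [0.0, 0.624, 0.781, -0.0]
contact_force: [0.5, 0.5, -1.0]
gripper_width: 0.22
grasp_force: 58.7
time: 4.8
tool_pos: [0.5477, -0.0184, 0.1801]
tool_rot: [0.0, 0.624, 0.781, -0.0]
contact_force: [-0.3, 0.5, -1.8]
gripper_width: 0.224
grasp_force: 58.7
time: 5.1
tool_pos: [0.6149, -0.0892, 0.1794]
tool_rot: [0.0, 0.624, 0.781, -0.0]
contact_force: [0.3, 0.0, -1.4]
gripper_width: 0.218
grasp_force: 59.5
d/0.12 [ 0.8939 -0.1424  0.1615] roll -0.0014 | cur [ 0.6149 -0.0892  0.1794] yaw 12.75 q [-0.26  0.06  1.65 -0.    1.43 -0.49]
5.1
```

View pics/w3.png

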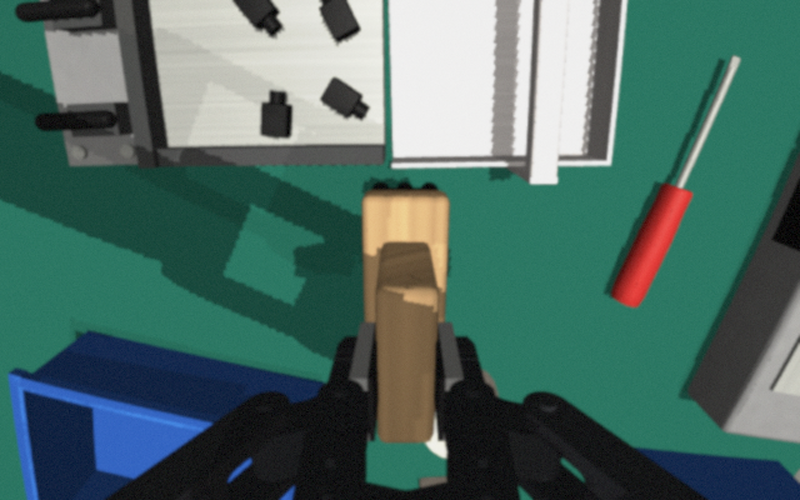

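The view is clear. The bed mouth edge is at x≈384, with the fence's outer top corner at (383,163). The scoop's right rim runs (391,166)–(611,164), and the bar end is at (530–558,183). All four offcuts lie at x 245–365.

```bash
python3 - <<'E'
import pickle
from fit import *
f,s=pickle.load(open('w3.pkl','rb')); c=wcam(f,s)
S=lambda l:[((u+.5)/1.25-.5,(v+.5)/1.25-.5) for u,v in l]
x,r=fit(c,[(0,-68,40),(0,-56,40),(-155,-56,46),(-155,-56,40)],S([(383,163),(384,147),(160,147),(168,148)]),[.57,.012,.22]);print('fix',x,np.degrees(x[2]),r.tolist()); F=x
x,r=fit(c,[(-75,-68,40),(75,-68,40),(7,-72,86),(23,-72,86)],S([(391,166),(611,164),(530,183),(558,183)]),[.65,.03,.23]);print('scoop',x,np.degrees(x[2]),r.tolist())
a=F[2];M=np.array([[np.cos(a),-np.sin(a)],[np.sin(a),np.cos(a)]])
print('scoop in fix',(M.T@(x[:2]-F[:2])).round(4))
for i in [(260,12),(340,18),(277,115),(344,97)]:
    print((M.T@(back(c,S([i]),.034)[0,:2]-F[:2])).round(3))
from to import go
for fx in(-.127,.015): go(*(F[:2]+M@[fx,0]),.12,np.degrees(a))
E
```

```text
fix [0.57899196 0.0161148  0.21744988] 12.458960147942092 [[2.95, 0.9], [2.05, -0.74], [-3.65, 0.98], [-6.39, -0.57]]
scoop [0.65422861 0.03277737 0.23794197] 13.633070888264331 [[0.67, 0.29], [-0.26, 0.44], [0.22, -0.27], [-0.56, -0.43]]
scoop in fix [0.0771 0.    ]
[-0.08   0.028]
[-0.029  0.024]
[-0.074 -0.036]
[-0.028 -0.025]
d/0.12 [ 0.9297 -1.1468  0.4959] roll 0.0014 | cur [ 0.6139 -0.0898  0.1794] yaw 12.72 q [-0.26  0.06  1.65 -0.    1.43 -0.49]
d/0.12 [0.9243 0.0365 0.4942] roll 0.0014 | cur [ 0.6139 -0.0898  0.1794] yaw 12.72 q [-0.26  0.06  1.65 -0.    1.43 -0.49]
```

```bash
python3 - <<'E'
import pickle
from fit import *
from to import go
f,s=pickle.load(open('w3.pkl','rb')); c=wcam(f,s)
S=lambda l:[((u+.5)/1.25-.5,(v+.5)/1.25-.5) for u,v in l]
p=back(c,S([(383,163),(384,147)]),.04)[:,:2]; bm=back(c,S([(386,5),(385,130)]),.024)[:,:2]
print(p,bm, 'mouth edge yaw',np.degrees(np.arctan2(*(bm[0]-bm[1])[::-1]))-90)
l=back(c,S([(160,147),(120,10)]),.046)[:,:2]
r=back(c,S([(168,148),(383,147)]),.04)[:,:2]; d=r[1]-r[0]; print('fence yaw',np.degrees(np.arctan2(d[1],d[0])),np.hypot(*d))
a=np.radians(13.2);M=np.array([[np.cos(a),-np.sin(a)],[np.sin(a),np.cos(a)]])
o=np.mean([p[0]+M@[0,.068],p[1]+M@[0,.056]],0); print('origin',o)
for fx in(-.127,.015): go(*(o+M@[fx,0]),.12,13.2)
E
```

```text
[[ 0.59107486 -0.05008954]
 [ 0.58952867 -0.03954105]] [[ 0.57131651  0.04842011]
 [ 0.58738309 -0.02965611]] mouth edge yaw 11.628051679770124
fence yaw 12.435612008736182 0.14698709335667176
origin [0.57614401 0.01554659]
d/0.12 [ 0.9166 -1.171   0.4959] roll -0.0027 | cur [ 0.6139 -0.0898  0.1794] yaw 12.72 q [-0.26  0.06  1.65 -0.    1.43 -0.49]
d/0.12 [0.9266 0.0123 0.4943] roll -0.0027 | cur [ 0.6139 -0.0898  0.1794] yaw 12.72 q [-0.26  0.06  1.65 -0.    1.43 -0.49]
```

```bash
python3 -m pendant '[[0,[0.3,-0.35,0],0],[0,[0.6,-0.7,0],0],[0,[0.91,-1,0],0],[0,[0.91,-1,0],0]]'; python3 - <<'E'
from to import *
a=np.radians(12.7);M=np.array([[np.cos(a),-np.sin(a)],[np.sin(a),np.cos(a)]])
go(*(np.array([.5755,.0138])+M@[-.126,0]),.0815,12.7)
E
```

```text
time: 5.55
tool_pos: [0.4668, -0.0043, 0.1787]
tool_rot: [-0.002, 0.622, 0.783, -0.0]
contact_force: [1.1, 0.2, -1.6]
gripper_width: 0.217
grasp_force: 59.9
d/0.12 [-0.0533 -0.1312  0.8106] roll 0.0017 | cur [ 0.4668 -0.0043  0.1787] yaw 13.01 q [-0.17 -0.32  2.    0.    1.46 -0.4 ]
```

```bash
python3 -m pendant '[[0,[-0.05,-0.13,0],0],[0,[-0.05,-0.13,0.3],0],[0,[-0.05,-0.13,0.5],0],[0,[-0.05,-0.13,0.5],0]]'; python3 - <<'E'
from to import *
a=np.radians(12.7);M=np.array([[np.cos(a),-np.sin(a)],[np.sin(a),np.cos(a)]])
go(*(np.array([.5755,.0138])+M@[-.126,0]),.0815,12.7)
s=manip.state()
f=manip.grab_frame('side')
cv2.imwrite('pics/s2.png',cv2.resize(f['img'][160:280,230:440,::-1],None,fx=3.8,fy=3.8,interpolation=cv2.INTER_CUBIC))
E
```

```text
time: 5.95
tool_pos: [0.4542, -0.0155, 0.1166]
tool_rot: [-0.003, 0.623, 0.782, -0.002]
contact_force: [-0.1, -0.2, -1.6]
gripper_width: 0.22
grasp_force: 59.8
d/0.12 [ 0.0152 -0.0079  0.2929] roll 0.0011 | cur [ 0.4542 -0.0155  0.1166] yaw 12.9 q [-0.2  -0.29  2.09  0.    1.36 -0.42]
```

View pics/s2.png

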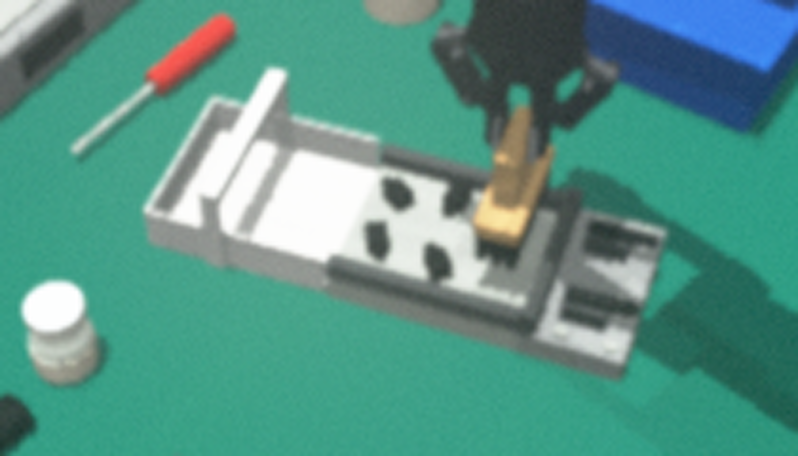

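The brush hovers behind all four offcuts and between the fences. I lower it next.

```bash
python3 -m pendant '[[0,[0.015,-0.01,0.1],0],[0,[0.015,-0.01,0.2],0],[0,[0.015,-0.01,0.28],0],[0,[0.015,-0.01,0.28],0]]'
```

```text
time: 6.4
tool_pos: [0.4545, -0.0151, 0.0853]
tool_rot: [-0.001, 0.623, 0.782, -0.001]
contact_force: [-1.0, -0.2, -2.1]
gripper_width: 0.219
grasp_force: 59.7
```

```bash
python3 -m pendant '[[0,[0,0,0.03],0],[0,[0,0,0.035],0]]'; python3 -m pendant '[[0,[0,0.1,0],0],[0,[0,0.2,0],0],[0,[0,0.35,0],0],[0,[0,0.55,0],0],[0,[0,0.75,0],0],[0,[0,1,0],0]]'; python3 -m pendant '[[0,[0,0.2,0],0],[0,[0,0.2,0],0],[0,[0,0.2,0],0],[0,[0,0.2,0],0]]'
python3 - <<'E'
from to import *
s=manip.state()
f=manip.grab_frame('side')
cv2.imwrite('pics/s3.png',cv2.resize(f['img'][160:280,230:440,::-1],None,fx=3.8,fy=3.8,interpolation=cv2.INTER_CUBIC))
E
```

```text
time: 6.6
tool_pos: [0.4558, -0.0154, 0.0829]
tool_rot: [0.0, 0.623, 0.782, 0.0]
contact_force: [-0.2, -0.3, -2.4]
gripper_width: 0.216
grasp_force: 59.8
time: 7.2
tool_pos: [0.5736, 0.0115, 0.0831]
tool_rot: [0.0, 0.624, 0.782, -0.0]
contact_force: [-0.2, -0.1, -1.1]
gripper_width: 0.218
grasp_force: 59.9
time: 7.6
tool_pos: [0.5953, 0.0166, 0.0827]
tool_rot: [-0.0, 0.623, 0.782, -0.0]
contact_force: [-0.5, 0.7, -2.0]
gripper_width: 0.218
grasp_force: 59.8
```

View pics/s3.png

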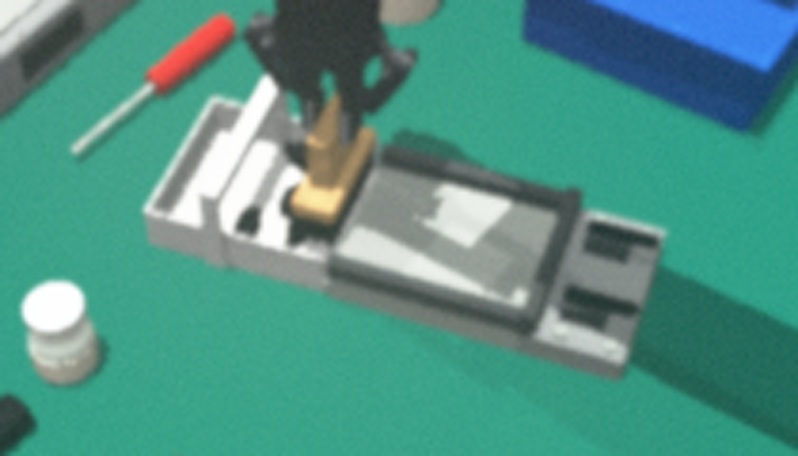

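The bed is clear and the dark offcuts are all on the scoop floor, around (240–300, 150–240). I lift the brush and measure the offcuts numerically with the wrist camera when it passes the right side.

```bash
python3 -m pendant '[[0,[0,-0.05,-0.2],0],[0,[0,-0.1,-0.6],0],[0,[0,-0.1,-0.8],0]]'; python3 -m pendant '[[0,[0.4,-0.2,0],0.04],[0,[0.8,-0.3,0],0.08],[0,[1,-0.3,0],0.08]]';python3 -m pendant '[[0,[0.4,-0.2,0],0],[0,[0.8,-0.3,0],0],[0,[1,-0.3,0],0],[0,[1,-0.3,0],0]]'
python3 - <<'E'
from to import *
import pickle
go(.504,.3385,.18,-2); go(.504,.3385,.0625,-2)
f=manip.grab_frame('top'); c=cam(f); g=cv2.cvtColor(f['img'],cv2.COLOR_RGB2GRAY)
pickle.dump(f,open('t2.pkl','wb'))
n,l,st,ce=cv2.connectedComponentsWithStats(((g<70)).astype(np.uint8))
a=np.radians(13.);M=np.array([[np.cos(a),-np.sin(a)],[np.sin(a),np.cos(a)]])
for i in range(1,n):
    if 8<st[i,4]<200:
        p=back(c,[ce[i]],.015)[0,:2]; q=M.T@(p-[.5755,.0138])
        if abs(q[1])<.1 and -.16<q[0]<.17: print('fix xy',q.round(3),'area',st[i,4],'bbox',st[i,:4])
E
```

```text
time: 7.95
tool_pos: [0.5846, 0.0136, 0.1828]
tool_rot: [0.002, 0.624, 0.782, 0.001]
contact_force: [1.0, 0.8, -0.5]
gripper_width: 0.218
grasp_force: 59.9
time: 8.25
tool_pos: [0.52, 0.1247, 0.1791]
tool_rot: [-0.0, 0.717, 0.697, 0.0]
contact_force: [0.6, -0.4, -2.1]
gripper_width: 0.22
grasp_force: 59.8
time: 8.65
tool_pos: [0.4884, 0.2465, 0.179]
tool_rot: [-0.0, 0.715, 0.699, 0.0]
contact_force: [0.7, 0.4, -1.2]
gripper_width: 0.215
grasp_force: 59.9
d/0.12 [ 0.7698  0.1127 -0.0072] roll 0.0039 | cur [0.4884 0.2465 0.179 ] yaw -1.29 q [ 0.33 -0.11  1.83  0.    1.43  0.35]
d/0.12 [0.7688 0.1125 0.972 ] roll 0.0039 | cur [0.4884 0.2465 0.179 ] yaw -1.29 q [ 0.33 -0.11  1.83  0.    1.43  0.35]
fix xy [ 0.074 -0.056] area 15 bbox [328 172   4   6]
fix xy [0.082 0.032] area 24 bbox [301 176   8   5]
fix xy [ 0.054 -0.007] area 10 bbox [315 181   5   5]
```

```bash
python3 -m pendant '[[0,[0.35,0.05,0],0],[0,[0.7,0.11,0],0],[0,[0.77,0.11,0],0],[0,[0.77,0.11,0],0]]'
python3 - <<'E'
from to import *
import pickle
go(.504,.3385,.0625,-2)
f=manip.grab_frame('top'); c=cam(f); g=cv2.cvtColor(f['img'],cv2.COLOR_RGB2GRAY)
a=np.radians(13.);M=np.array([[np.cos(a),-np.sin(a)],[np.sin(a),np.cos(a)]])
for th in(100,130):
  n,l,st,ce=cv2.connectedComponentsWithStats(((g<th)).astype(np.uint8))
  for i in range(1,n):
    if 5<st[i,4]<400:
        p=back(c,[ce[i]],.015)[0,:2]; q=M.T@(p-[.5755,.0138])
        if abs(q[1])<.1 and -.16<q[0]<.17: print('fix xy',q.round(3),'area',st[i,4],'bbox',st[i,:4])
print(g[165:195:1,298:336:1][::2])
E
```

```text
time: 9.1
tool_pos: [0.5054, 0.3356, 0.1786]
tool_rot: [0.0, 0.716, 0.698, -0.001]
contact_force: [0.2, -0.8, -2.1]
gripper_width: 0.221
grasp_force: 59.8
d/0.12 [ 0.0247 -0.0122  0.9675] roll 0.0027 | cur [0.5054 0.3356 0.1786] yaw -1.51 q [ 0.46  0.03  1.69 -0.    1.42  0.49]
fix xy [ 0.084 -0.077] area 16 bbox [333 168   4   6]
fix xy [ 0.071 -0.054] area 34 bbox [327 172   5   8]
fix xy [0.082 0.033] area 34 bbox [301 176   8   6]
fix xy [0.049 0.009] area 61 bbox [306 181  15  11]
fix xy [0.153 0.   ] area 77 bbox [291 152  36  11]
fix xy [ 0.071 -0.054] area 39 bbox [327 172   6   8]
fix xy [0.082 0.033] area 43 bbox [300 176  10   6]
fix xy [0.049 0.009] area 72 bbox [306 180  15  12]
[[243 243 244 244 243 243 243 244 243 244 244 243 243 244 244 233 228 242
  244 244 244 243 243 244 243 244 243 244 243 243 242 240 240 239 214 146
  132 112]
 [244 244 244 243 243 243 244 239 238 243 244 244 244 243 244 244 244 244
  244 243 243 244 243 240 240 239 224 167 145 151 185 189 146 128 113 106
  107 111]
 [238 243 244 244 243 244 244 243 243 244 244 243 244 243 242 240 239 239
  221 1
[... 1286 characters left out ...]
 244 244 244 244 244 243 244 244 244 244 244 244 243
  232 194]
 [232 243 244 244 244 243 243 241 228 158  78  72  72  73  76 104 220 244
  244 243 244 243 244 243 244 244 244 244 243 244 244 244 244 244 244 244
  243 222]
 [190 232 244 244 244 243 238 178  66  72  74  77  77  75  72  91 217 244
  243 244 244 244 244 244 243 243 244 244 244 244 244 244 244 243 244 244
  244 232]
 [232 205 235 243 243 244 244 223 151 139 114  90 109 133 145 151 223 243
  244 244 244 244 244 244 244 243 243 244 244 243 244 244 244 244 244 244
  243 244]
 [205 225 243 243 244 244 243 243 244 244 244 243 244 244 244 244 244 244
  243 243 244 244 244 244 244 243 244 244 244 244 244 244 244 244 244 242
  241 240]]
```

All four offcuts are in the scoop, 37 mm or more behind its open edge. Placing the brush.

```bash
python3 -m pendant '[[0,[0.025,-0.01,0.2],0],[0,[0.025,-0.01,0.5],0],[0,[0.025,-0.01,0.75],0],[0,[0.025,-0.01,0.88],0],[0,[0.025,-0.01,0.93],0],[0,[0.025,-0.01,0.96],0],[0,[0.025,-0.01,0.965],0],[0,[0.025,-0.01,0.965],0]]'
```

```text
time: 9.95
tool_pos: [0.5054, 0.3394, 0.0648]
tool_rot: [0.0, 0.717, 0.698, 0.001]
contact_force: [1.2, -0.1, -2.1]
gripper_width: 0.218
grasp_force: 59.8
```

```bash
python3 -m pendant '[[0,[0,-0.01,0.02],0],[0,[0,-0.01,0.025],0],[0,[0,-0.01,0.025],0]]'
```

```text
time: 10.25
tool_pos: [0.504, 0.3394, 0.0617]
tool_rot: [0.0, 0.716, 0.698, 0.001]
contact_force: [-1.2, -2.0, 5.4]
gripper_width: 0.218
grasp_force: 60.7
```

```bash
python3 -m pendant '[[0.5,[0,0,0],0],[1,[0,0,0],0],[1,[0,0,0],0],[1,[0,0,0],0],[1,[0,0,-0.1],0],[1,[0,0,-0.4],0],[1,[0,0,-0.8],0],[1,[0,0,-1],0]]'; python3 - <<'E'
from to import *
go(.6676,.0355,.16,13.2)
f=manip.grab_frame('wrist');s=manip.state()
import pickle;pickle.dump((f,s),open('w4.pkl','wb'))
E
```

```text
time: 11.05
tool_pos: [0.505, 0.34, 0.186]
tool_rot: [0.001, 0.716, 0.698, 0.003]
contact_force: [-0.4, -0.1, 0.6]
gripper_width: 1.007
grasp_force: 0.0
d/0.12 [-2.5011  1.4212  0.217 ] roll -0.0818 | cur [0.505 0.34  0.186] yaw -1.53 q [0.47 0.02 1.68 0.   1.43 0.5 ]
```

```bash
python3 -m pendant '[[1,[-0.35,0.2,0],0],[1,[-0.7,0.4,0],0],[1,[-1,0.57,0],0]]'; python3 -m pendant '[[1,[-0.35,0.2,0],0],[1,[-0.7,0.4,0],0],[1,[-1,0.57,0],0]]'; python3 -m pendant '[[1,[-0.35,0.2,0],-0.04],[1,[-0.5,0.28,0],-0.08],[1,[-0.5,0.28,0],-0.08],[1,[-0.5,0.28,0],-0.08]]'; python3 - <<'E'
from to import *
import pickle
go(.6676,.0355,.16,13.2)
go(.6676,.0355,.06,13.2)
s=manip.state(); f=manip.grab_frame('wrist'); pickle.dump((f,s),open('w5.pkl','wb'))
cv2.imwrite('pics/w5.png',cv2.resize(f['img'][:,:,::-1],(800,500),interpolation=cv2.INTER_CUBIC))
# brush pose check from the top (wood colour)
f=manip.grab_frame('top'); c=cam(f); h=cv2.cvtColor(f['img'],cv2.COLOR_RGB2HSV)
print(f['img'][205:235:2,215:240:3].mean(2).astype(int))
m=((h[...,1]>60)&(h[...,0]<25)&(h[...,2]>120)).astype(np.uint8); m[:195]=0;m[245:]=0;m[:,:195]=0;m[:,255:]=0
n,l,st,ce=cv2.connectedComponentsWithStats(m)
for i in range(1,n):
  if st[i,4]>30: print('brush',back(c,[ce[i]],.06)[0].round(4),st[i])
E
```

```text
time: 11.4
tool_pos: [0.5691, 0.2158, 0.1811]
tool_rot: [0.0, 0.716, 0.698, 0.001]
contact_force: [1.1, -0.1, -0.8]
gripper_width: 0.997
grasp_force: 0.0
time: 11.7
tool_pos: [0.6344, 0.0932, 0.1808]
tool_rot: [0.0, 0.717, 0.697, 0.0]
contact_force: [0.5, 0.2, 0.1]
gripper_width: 1.0
grasp_force: 0.0
time: 12.1
tool_pos: [0.6654, 0.0346, 0.1803]
tool_rot: [-0.0, 0.624, 0.781, 0.0]
contact_force: [-0.5, 0.4, 0.9]
gripper_width: 1.001
grasp_force: 0.0
d/0.12 [0.0035 0.0197 0.1693] roll -0.0026 | cur [0.6654 0.0346 0.1803] yaw 12.73 q [-0.06  0.17  1.54  0.    1.44 -0.28]
d/0.12 [0.003  0.0197 1.0026] roll -0.0026 | cur [0.6654 0.0346 0.1803] yaw 12.73 q [-0.06  0.17  1.54  0.    1.44 -0.28]
[[117 118 117 119 117 117 117 118 119]
 [118 117 117 118 117 118 117 119 117]
 [118 119 118 118 118 118 121 119 119]
 [116 117 117 118 118 117 120 118 119]
 [117 129 116 112 116 115 115 113 115]
 [197 200 199 201 156 206 209 174 118]
 [200 201 199 198 112 111 204 170  70]
 [192 196 195 194  99  93 168 159  73]
 [ 93  88  88  87  85  95 164 114  74]
 [196 199 199 202 201 197 207 100  74]
 [ 52  55  62  56  61  60  63  53  73]
 [108 110 108 108 110 110 112 113 118]
 [115 114 114 116 116 118 119 120 121]
 [112 113 114 114 117 117 118 119 118]
 [117 115 115 116 117 117 118 120 119]]
brush [0.5021 0.3365 0.06  ] [208 214  29  11 285]
```

View pics/w5.png

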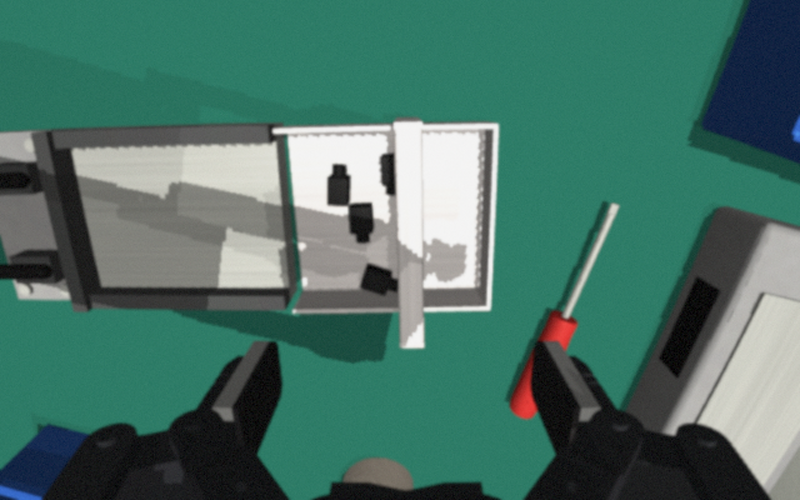

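The offcuts sit in the scoop at (335,187), (388,173), (360,220) and (378,280). The bar spans x 395–425 and is centred between the open fingers.

```bash
python3 - <<'E'
import pickle
from fit import *
f,s=pickle.load(open('w5.pkl','rb')); c=wcam(f,s)
S=lambda l:[((u+.5)/1.25-.5,(v+.5)/1.25-.5) for u,v in l]
def g(n,P,l,x0):
    x,r=fit(c,P,S(l),x0);print(n,x[:2].round(4),np.degrees(x[2]).round(2),r.tolist());return x
s_=g('scoop',[(75,68,40),(75,-68,40),(7,72,86),(23,72,86),(23,-72,86),(7,-72,86),(-75,68,40),(-75,-68,40)],[(498,124),(490,310),(394,120),(420,120),(425,348),(402,348),(273,129),(293,312)],[.65,.03,.23])
F=g('fix',[(0,68,40),(0,56,40),(0,-56,40),(0,-68,40)],[(272,125),(275,142),(289,291),(291,305)],[.575,.013,.22])
a=F[2];M=np.array([[np.cos(a),-np.sin(a)],[np.sin(a),np.cos(a)]]);print((M.T@(s_[:2]-F[:2])).round(4))
# fence long edges
for p,q in (((52,131),(272,125)),((90,305),(291,305))):
    b=back(c,S([p,q]),.04);d=b[1]-b[0];print(np.degrees(np.arctan2(d[1],d[0])),np.hypot(*d[:2]))
E
```

```text
scoop [0.6541 0.0323] 14.06 [[0.25, -0.83], [0.52, -0.61], [-0.32, 1.31], [1.74, 0.79], [-0.42, -0.74], [-1.32, -0.35], [-0.32, -0.32], [0.2, 0.9]]
fix [0.58   0.0177] 13.28 [[0.47, -1.84], [-0.61, -0.74], [0.23, 2.52], [-0.15, 2.9]]
[ 0.0756 -0.0028]
12.78661274898207 0.15760098218085644
13.326950249665122 0.16117502098424838
```

```bash
python3 -m pendant '[[1,[0.003,0.027,0],-0.003],[1,[0.003,0.027,0.35],-0.003],[1,[0.003,0.027,0.7],-0.003],[1,[0.003,0.027,0.92],-0.003],[1,[0.003,0.027,1],-0.003],[1,[0.003,0.027,1],-0.003],[0,[0.003,0.027,1],-0.003],[0,[0.003,0.027,1],-0.003],[0,[0.003,0.027,1],-0.003],[0,[0.003,0.027,1],-0.003]]'; python3 -m pendant '[[0,[0,0,0],0],[0,[0,0,0],0],[0,[0,0,0],0]]'; python3 -c "
from to import *; go(.6686,.0358,.06,13.3); print(manip.state()['tool_pos'])"
```

```text
time: 13.2
tool_pos: [0.6694, 0.0356, 0.0616]
tool_rot: [0.001, 0.62, 0.785, 0.001]
contact_force: [-0.6, 0.5, 1.0]
gripper_width: 0.332
grasp_force: 0.0
time: 13.5
tool_pos: [0.669, 0.0355, 0.0611]
tool_rot: [0.0, 0.62, 0.785, 0.0]
contact_force: [-1.4, -0.1, 5.9]
gripper_width: 0.151
grasp_force: 58.7
d/0.12 [ 0.0029 -0.0026  0.0091] roll 0.0006 | cur [0.669  0.0355 0.0611] yaw 13.41 q [-0.06  0.28  1.62 -0.    1.24 -0.29]
[0.66898795 0.03553564 0.06109465]
```

```bash
python3 -m pendant '[[0,[0,0,-0.05],0],[0,[0,0,-0.15],0],[0,[0,0,-0.3],0],[0,[0,0,-0.45],0],[0,[0,0,-0.6],0],[0,[0,0,-0.75],0],[0,[0,0,-0.9],0],[0,[0,0,-1],0],[0,[0,0,-1],0]]'
python3 - <<'E'
from to import *
import pickle
im=pickle.load(open('f0.pkl','rb'))['top']['img']
for r in(205,230,255): print(r,'L',[tuple(map(int,p[1:])) for p in im[r,395:408]],'R',[tuple(map(int,p[1:])) for p in im[r,448:462]])
for k in(410,430,448): print(k,'T',[tuple(map(int,p[1:])) for p in im[188:202,k]],'B',[tuple(map(int,p[1:])) for p in im[256:270,k]])
go(.52,-.3416,.20,-1)
E
```

```text
time: 14.4
tool_pos: [0.6701, 0.0356, 0.1836]
tool_rot: [0.002, 0.62, 0.785, 0.002]
contact_force: [0.7, 1.2, -3.5]
gripper_width: 0.155
grasp_force: 58.7
205 L [(128, 109), (112, 102), (77, 93), (49, 88), (60, 108), (111, 204), (131, 228), (129, 228), (129, 228), (130, 227), (127, 226), (131, 228), (128, 226)] R [(48, 88), (46, 87), (49, 88), (69, 130), (124, 224), (124, 225), (125, 214), (130, 135), (134, 115), (133, 113), (134, 115), (133, 113), (133, 114), (132, 113)]
230 L [(133, 114), (127, 108), (110, 101), (76, 94), (47, 82), (61, 109), (117, 211), (133, 229), (141, 231), (135, 229), (132, 228), (134, 229), (130, 228)] R [(47, 89), (44, 86), (47, 87), (48, 89), (66, 114), (109, 189), (129, 226), (125, 220), (129, 190), (132, 114), (135, 115), (132, 113), (134, 114), (132, 113)]
255 L [(131, 113), (128, 109), (126, 108), (86, 83), (51, 83), (50, 89), (64, 116), (121, 217), (132, 229), (153, 234), (140, 231), (132, 228), (133, 229)] R [(48, 88), (49, 89), (45, 86), (51, 89), (50, 88), (46, 87), (90, 158), (124, 220), (123, 223), (127, 208), (130, 148), (134, 115), (133, 113), (
[... 421 characters left out ...]
), (118, 218), (81, 149), (44, 80), (46, 82), (47, 86), (61, 111), (82, 150), (116, 216)] B [(128, 226), (129, 227), (131, 228), (135, 229), (142, 231), (135, 228), (121, 213), (97, 143), (79, 68), (107, 92), (128, 109), (134, 114), (135, 116), (133, 112)]
448 T [(136, 115), (134, 114), (134, 113), (134, 132), (124, 204), (122, 223), (117, 216), (78, 145), (44, 79), (43, 79), (48, 88), (49, 89), (50, 89), (46, 87)] B [(47, 88), (50, 90), (50, 89), (89, 164), (117, 216), (124, 223), (116, 206), (93, 131), (75, 64), (110, 94), (130, 110), (134, 113), (135, 115), (134, 114)]
d/0.12 [-2.7676 -1.945  -0.1423] roll 0.08 | cur [0.6701 0.0356 0.1836] yaw 13.41 q [-0.06  0.17  1.53  0.    1.44 -0.29]
```

```bash
python3 - <<'E'
from to import *
import pickle
c=cam(pickle.load(open('f0.pkl','rb'))['top'])
for n,l in dict(R=[(454.7,205),(456.2,230),(457.8,255)],L=[(399.7,205),(400.5,230),(401.5,255)],T=[(410,191.4),(430,191.4),(448,191.4)],B=[(410,262.9),(430,262.85),(448,262.7)]).items(): print(n,back(c,l,.085).round(4).tolist())
E
```

```text
R [[0.5366, -0.4371, 0.085], [0.4535, -0.4361, 0.085], [0.3722, -0.4356, 0.085]]
L [[0.5387, -0.2528, 0.085], [0.4562, -0.2515, 0.085], [0.3755, -0.2511, 0.085]]
T [[0.584, -0.2894, 0.085], [0.5834, -0.3568, 0.085], [0.5828, -0.4177, 0.085]]
B [[0.3499, -0.2775, 0.085], [0.3489, -0.3426, 0.085], [0.3482, -0.4016, 0.085]]
```

```bash
python3 -m pendant '[[0,[-0.05,-0.03,0],0],[0,[-0.15,-0.1,0],0],[0,[-0.3,-0.2,0],0],[0,[-0.48,-0.33,0],0],[0,[-0.65,-0.45,0],0],[0,[-0.82,-0.57,0],0],[0,[-1,-0.7,0],0]]'; python3 -m pendant '[[0,[-0.16,-0.11,0],0],[0,[-0.33,-0.23,0],0],[0,[-0.5,-0.35,0],0],[0,[-0.67,-0.47,0],0],[0,[-0.83,-0.58,0],0],[0,[-1,-0.7,0],0]]'; python3 -m pendant '[[0,[-0.16,-0.11,0],0.01],[0,[-0.33,-0.23,0],0.02],[0,[-0.47,-0.33,0],0.035],[0,[-0.6,-0.41,0],0.05],[0,[-0.7,-0.48,0],0.06],[0,[-0.76,-0.52,0],0.07],[0,[-0.79,-0.54,0],0.077],[0,[-0.79,-0.54,0],0.077]]'
python3 - <<'E'
from to import *
go(.52,-.3441,.15,-.5)
f=manip.grab_frame('top'); g=cv2.cvtColor(f['img'],cv2.COLOR_RGB2GRAY)
cv2.imwrite('pics/t5.png',f['img'][:,:,::-1])
E
```

```text
time: 15.1
tool_pos: [0.6128, -0.1022, 0.1784]
tool_rot: [-0.001, 0.62, 0.785, -0.001]
contact_force: [-0.2, -0.6, -3.2]
gripper_width: 0.153
grasp_force: 58.7
time: 15.7
tool_pos: [0.5588, -0.238, 0.1784]
tool_rot: [-0.001, 0.62, 0.785, -0.0]
contact_force: [-0.2, -0.1, -3.4]
gripper_width: 0.151
grasp_force: 58.7
time: 16.5
tool_pos: [0.5196, -0.3442, 0.18]
tool_rot: [-0.0, 0.71, 0.704, 0.0]
contact_force: [0.2, -0.4, -3.9]
gripper_width: 0.152
grasp_force: 58.7
d/0.12 [0.0006 0.0031 0.2499] roll 0.0 | cur [ 0.5196 -0.3442  0.18  ] yaw -0.49 q [-0.7   0.07  1.65  0.    1.43 -0.7 ]
```

```bash
python3 -m pendant '[[0,[0,0,0.12],0],[0,[0,0,0.24],0],[0,[0,0,0.28],0],[0,[0,-0.05,0.32],0],[0,[0,-0.1,0.37],0],[0,[0,-0.15,0.42],0],[0,[0,-0.15,0.42],0]]'; python3 -c "
from plant import manip;s=manip.state();print(s['ft_torque'],s['contact_force'])"
```

```text
time: 17.25
tool_pos: [0.5004, -0.3435, 0.1301]
tool_rot: [-0.001, 0.71, 0.704, -0.001]
contact_force: [-5.8, 2.2, 5.8]
gripper_width: 0.139
grasp_force: 61.2
[0.37729554 0.74326818 0.00931171] [-5.81779616  2.16492223  5.80200396]
```

```bash
python3 -m pendant '[[0,[0,-0.04,0.06],0],[0,[0,-0.08,0.11],0],[0,[0,-0.11,0.16],0],[0,[0,-0.13,0.2],0],[0,[0,-0.13,0.2],0],[0,[0,-0.13,0.2],0]]'; python3 - <<'E'
from to import *
s=manip.state();print(s['ft_torque'],s['contact_force'])
f=manip.grab_frame('side')
cv2.imwrite('pics/s5.png',cv2.resize(f['img'][90:220,330:500,::-1],None,fx=4,fy=4,interpolation=cv2.INTER_CUBIC))
import pickle;pickle.dump(f,open('s5.pkl','wb'))
f=manip.grab_frame('wrist'); cv2.imwrite('pics/w6.png',f['img'][:,:,::-1])
E
```

```text
time: 17.85
tool_pos: [0.4861, -0.3437, 0.1054]
tool_rot: [-0.0, 0.71, 0.704, 0.0]
contact_force: [0.5, 0.9, 0.7]
gripper_width: -0.001
grasp_force: 0.0
[ 0.03675091 -0.00877115  0.04101888] [0.45420756 0.93262016 0.68691913]
```

The grip slipped off during the tip. I raise the hand clear, then look at everything in one picture.

```bash
python3 -m pendant '[[0,[0,0,-0.1],0],[0,[0,0,-0.3],0],[0,[0,0,-0.6],0],[0,[0,0,-1],0]]'; python3 -m pendant '[[1,[-0.4,0,0],0],[1,[-0.8,0,0],0],[1,[-1,0,0],0],[1,[-1,0,0],0]]'; python3 - <<'E'
from to import *
import pickle
s=manip.state(); F={n:manip.grab_frame(n) for n in('top','side','wrist')}; F['s']=s; pickle.dump(F,open('m.pkl','wb'))
a=cv2.resize(F['top']['img'][180:275,385:470],None,fx=3.7,fy=3.7,interpolation=cv2.INTER_CUBIC)
b=cv2.resize(F['side']['img'][110:210,350:470],None,fx=3.7,fy=3.7,interpolation=cv2.INTER_CUBIC)
w=F['wrist']['img'][:210,60:600]
H=600; im=np.zeros((600,800,3),np.uint8)
im[:a.shape[0],:a.shape[1]]=a; im[:b.shape[0],330:330+min(b.shape[1],470)]=b[:,:470]
w=cv2.resize(w,(566,220)); im[375:595,0:566]=w
cv2.imwrite('pics/m.png',im[:,:,::-1]); print(a.shape,b.shape,s['tool_pos'])
E
```

```text
time: 18.35
tool_pos: [0.4852, -0.3428, 0.2256]
tool_rot: [-0.002, 0.71, 0.704, -0.0]
contact_force: [0.6, -1.0, 0.3]
gripper_width: 0.002
grasp_force: 0.0
time: 18.75
tool_pos: [0.4846, -0.4669, 0.2267]
tool_rot: [0.001, 0.711, 0.703, -0.0]
contact_force: [0.6, -0.2, 0.4]
gripper_width: 0.677
grasp_force: 0.0
(352, 314, 3) (370, 444, 3) [ 0.48462858 -0.46688035  0.22671903]
```

View pics/m.png

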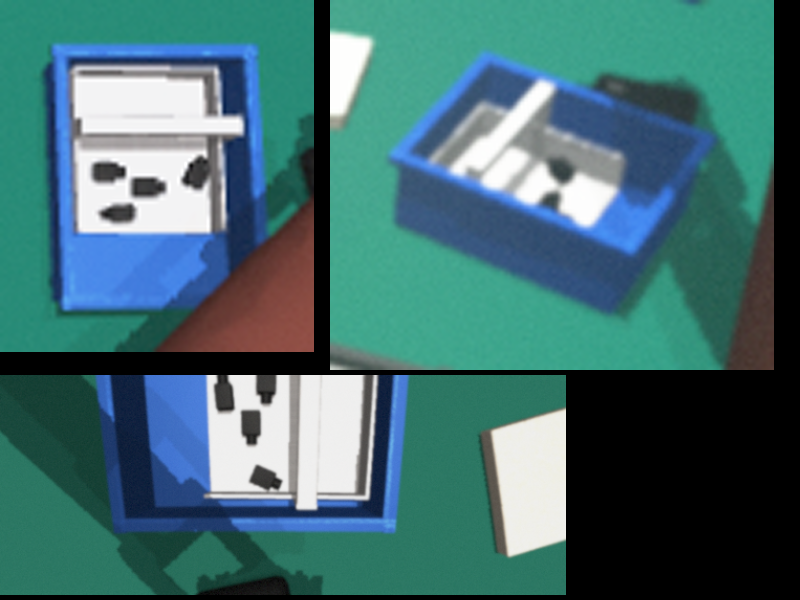

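The scoop dropped back flat inside the bin with all four offcuts still in it. The bar is at top-crop (78–243, 117–135), square with the bin. I'll fit its pose and regrip it, then lift to just above the rim and empty it with a sharp stroke and reversal over the bin.

```bash
python3 - <<'E'
import pickle
from fit import *
from to import go
F=pickle.load(open('m.pkl','rb'))
S=lambda l:[(385+(u+.5)/3.7-.5,180+(v+.5)/3.7-.5) for u,v in l]
c=cam(F['top'])
x,r=fit(c,[(23,72,90),(23,-72,90),(7,-72,90),(7,72,90),(75,68,44),(75,-68,44),(-75,65,7),(-75,-65,7)],S([(78,117),(243,117),(243,136),(78,136),(70,66),(219,66),(75,233),(212,233)]),[.49,-.34,0]);print(x[:2],np.degrees(x[2]),r.tolist())
cw=wcam(F['wrist'],F['s']); W=lambda l:[(60+u*540/566,(v-375)*210/220) for u,v in l]
x2,r=fit(cw,[(7,-72,90),(23,-72,90),(75,-68,44)],W([(296,509),(317,509),(368,499)]),[.49,-.34,0]);print(x2[:2],np.degrees(x2[2]),r.tolist())
go(x[0]+.015,x[1],.16,np.degrees(x[2]))
E
```

```text
[ 0.49342338 -0.34506763] -0.45492497041427865 [[0.8, -0.03], [-0.56, -0.21], [-0.26, -0.52], [1.01, -0.31], [0.55, 0.57], [-0.52, 0.48], [-0.46, 0.22], [-0.27, -0.08]]
[ 0.49552025 -0.34914342] -0.9632571819794399 [[0.33, -0.07], [-0.56, 0.1], [0.2, -0.03]]
d/0.12 [0.9864 0.1841 0.5531] roll 0.0001 | cur [ 0.4854 -0.4633  0.2264] yaw -0.44 q [-0.87  0.15  1.48  0.    1.51 -0.87]
```

```bash
python3 -m pendant '[[0.5,[0.35,0.06,0],0],[0.5,[0.7,0.12,0.1],0],[0.5,[0.98,0.185,0.3],0],[0.5,[0.98,0.185,0.55],0],[0.5,[0.98,0.185,0.55],0]]'; python3 - <<'E'
from to import *
go(.5095,-.3455,.0625,-.5)
E
```

```text
time: 19.4
tool_pos: [0.5064, -0.342, 0.1552]
tool_rot: [-0.004, 0.709, 0.705, -0.0]
contact_force: [0.1, 0.5, -0.4]
gripper_width: 0.5
grasp_force: 0.0
d/0.12 [-0.0337  0.0308  0.7722] roll 0.0013 | cur [ 0.5064 -0.342   0.1552] yaw -0.27 q [-0.72  0.06  1.69  0.    1.39 -0.71]
```

```bash
python3 -m pendant '[[0.5,[-0.01,0.01,0.15],0],[0.5,[-0.01,0.01,0.4],0],[0.5,[-0.01,0.01,0.65],0],[0.5,[-0.01,0.01,0.75],0],[0.5,[-0.01,0.01,0.77],0],[0.5,[-0.01,0.01,0.77],0],[0,[-0.01,0.01,0.77],0],[0,[-0.01,0.01,0.77],0],[0,[-0.01,0.01,0.77],0],[0,[-0.01,0.01,0.77],0]]'; python3 -m pendant '[[0,[0,0,0],0],[0,[0,0,-0.05],0],[0,[0,0,-0.15],0],[0,[0,0,-0.3],0],[0,[0,0,-0.45],0],[0,[0,0,-0.6],0],[0,[0,0,-0.7],0],[0,[0,0,-0.78],0],[0,[0,0,-0.8],0]]'
python3 - <<'E'
from to import *
go(.565,-.3445,.165,-.5)
E
```

```text
time: 20.4
tool_pos: [0.51, -0.348, 0.0683]
tool_rot: [0.001, 0.71, 0.704, 0.0]
contact_force: [0.6, 0.1, 2.2]
gripper_width: -0.003
grasp_force: 1.3
time: 21.3
tool_pos: [0.51, -0.348, 0.1649]
tool_rot: [0.001, 0.71, 0.704, 0.0]
contact_force: [0.2, -0.7, -0.2]
gripper_width: -0.002
grasp_force: 0.0
d/0.12 [ 3.240e-02  4.584e-01 -2.000e-04] roll 0.0003 | cur [ 0.51   -0.348   0.1649] yaw -0.45 q [-0.72  0.06  1.68 -0.    1.4  -0.71]
```

```bash
python3 -m pendant '[[0,[0,0,-0.4],0],[0,[-0.4,-0.1,-0.5],0],[0,[-0.8,-0.2,-0.5],0],[0,[-1,-0.2,-0.5],0],[0,[-1,-0.2,-0.5],0]]'; python3 - <<'E'
from to import *
import pickle
s=manip.state();F={n:manip.grab_frame(n) for n in('top','side','wrist')};F['s']=s; pickle.dump(F,open('m2.pkl','wb'))
G=pickle.load(open('m.pkl','rb'))
print(s['tool_pos'])
d=np.abs(F['top']['img'].astype(int)-G['top']['img']).sum(2)[190:265,398:450]; print((d>90).sum())
g=cv2.cvtColor(F['top']['img'],cv2.COLOR_RGB2GRAY)
for k in (410,425,440): print(k,g[188:262,k].tolist())
g=cv2.cvtColor(G['top']['img'],cv2.COLOR_RGB2GRAY)
for k in (410,425,440): print(k,g[188:262,k].tolist())
E
```

```text
time: 21.8
tool_pos: [0.4831, -0.47, 0.2219]
tool_rot: [-0.001, 0.711, 0.703, -0.0]
contact_force: [-0.6, 0.5, -0.6]
gripper_width: -0.0
grasp_force: 0.0
[ 0.48313967 -0.46997307  0.22191915]
12
410 [108, 108, 110, 110, 124, 129, 130, 83, 42, 109, 204, 99, 153, 243, 243, 243, 243, 243, 243, 243, 243, 243, 241, 236, 243, 243, 243, 236, 128, 166, 163, 165, 199, 243, 243, 235, 118, 90, 88, 88, 123, 216, 243, 243, 243, 243, 243, 243, 243, 243, 243, 243, 243, 243, 231, 124, 129, 131, 130, 129, 130, 130, 128, 130, 130, 130, 129, 130, 129, 130, 130, 134, 137, 132]
425 [108, 108, 107, 111, 123, 129, 140, 81, 46, 108, 203, 136, 153, 241, 243, 243, 243, 243, 243, 243, 243, 243, 240, 220, 243, 243, 243, 235, 132, 161, 164, 163, 200, 243, 243, 243, 243, 243, 243, 231, 66, 61, 61, 62, 59, 177, 243, 243, 243, 243, 243, 243, 243, 243, 232, 151, 129, 128, 125, 127, 128, 123, 117, 120, 118, 116, 118, 118, 117, 117, 118, 118, 124, 124]
440 [108, 106, 109, 111, 120, 128, 145, 79, 46, 83, 157, 136, 99, 92, 117, 148, 149, 148, 156, 188, 188, 190, 183, 199, 243, 243, 243, 235, 142, 162, 162, 161, 203, 237
[... 571 characters left out ...]
7, 111, 122, 130, 139, 82, 39, 110, 204, 138, 154, 242, 243, 243, 243, 243, 243, 243, 243, 243, 240, 221, 243, 243, 243, 235, 131, 161, 162, 163, 201, 243, 243, 243, 243, 243, 243, 231, 67, 60, 60, 58, 57, 175, 243, 243, 243, 243, 243, 243, 243, 243, 233, 153, 126, 126, 129, 126, 124, 119, 118, 115, 117, 117, 117, 116, 117, 118, 118, 118, 124, 122]
440 [107, 108, 109, 110, 119, 127, 145, 80, 43, 83, 157, 137, 98, 93, 116, 148, 146, 148, 157, 187, 188, 187, 182, 198, 243, 243, 243, 235, 140, 162, 161, 163, 204, 237, 189, 45, 58, 75, 56, 59, 84, 157, 227, 242, 242, 242, 242, 242, 242, 242, 242, 242, 242, 242, 222, 118, 117, 106, 81, 82, 81, 83, 82, 103, 104, 83, 81, 84, 83, 84, 84, 76, 61, 49]
```

```bash
python3 - <<'E'
import pickle
from fit import *
F=pickle.load(open('m2.pkl','rb')); c=cam(F['top'])
for z in(.0,.045,.09): print('top',z,back(c,[(428.4,213)],z)[0].round(4))
# where would the wrist & side cams put it
P=np.array([[.5095,-.346+d,.09] for d in(.072,0,-.072)])
for n,cc in(('top',c),('side',cam(F['side'])),('wrist',wcam(F['wrist'],F['s']))): print(n,proj(cc,P).round(1).tolist())
g=cv2.cvtColor(F['side']['img'],cv2.COLOR_RGB2GRAY); S=F['side']['img']
m=((S[...,0]>150)).astype(np.uint8)
for r in range(128,162,3): print(r,''.join('#' if v else '.' for v in m[r,370:445]))
w=F['wrist']['img']; m=(w[...,0]>120)
print('wrist')
for r in range(0,170,6): print(r,''.join('#' if v else '.' for v in m[r,150:460:4]))
E
```

```text
top 0.0 [ 0.5224 -0.3711  0.    ]
top 0.045 [ 0.5163 -0.3583  0.045 ]
top 0.09 [ 0.5103 -0.3455  0.09  ]
top [[406.9, 213.5], [428.6, 213.2], [450.1, 213.0]]
side [[388.2, 153.9], [398.1, 142.2], [407.4, 131.2]]
wrist [[357.2, -79.3], [356.4, 25.9], [355.2, 121.0]]
128 ...........................................................................
131 .....................................#.....................................
134 ..................................#######..................................
137 ...............................########....................................
140 ...................###..############.......................................
143 ................##......##########.........................................
146 ..............##....###########........######..............................
149 .................##############.................##.........................
152 ........##....#####################.....................###................
155 ............###########################....................................
158 ....................##########
[... 1819 characters left out ...]
.......#####........................
126 ..............................................................................
132 ..............................................................................
138 ..............................................................................
144 ..............................................................................
150 ..............................................................................
156 ..............................................................................
162 ..............................................................................
168 ..............................................................................
```

```bash
python3 -m pendant '[[0.8,[0.4,0.09,0],0],[0.8,[0.8,0.17,0],0],[0.8,[1,0.22,0.2],0],[0.8,[1,0.22,0.6],0],[0.8,[1,0.22,0.8],0],[0.8,[1,0.22,0.8],0]]'; python3 - <<'E'
from to import *
go(.51,-.3455,.064,-.5)
E
```

```text
time: 22.55
tool_pos: [0.5094, -0.3433, 0.1218]
tool_rot: [-0.005, 0.709, 0.705, -0.0]
contact_force: [-0.6, 0.4, -0.7]
gripper_width: 0.801
grasp_force: 0.0
d/0.12 [-0.0217  0.0085  0.4811] roll 0.001 | cur [ 0.5094 -0.3433  0.1218] yaw -0.32 q [-0.71  0.1   1.71  0.    1.34 -0.71]
```

```bash
python3 -m pendant '[[0.8,[0.03,0,0.15],0],[0.8,[0.03,0,0.3],0],[0.8,[0.03,0,0.4],0],[0.8,[0.03,0,0.45],0],[0.8,[0.03,0,0.46],0],[0.8,[0.03,0,0.46],0]]'; python3 -m pendant '[[0.4,[0,0,0],0],[0.4,[0,0,0],0]]';python3 - <<'E'
from to import *
go(.51,-.3455,.064,-.5)
import pickle
F=pickle.load(open('m2.pkl','rb')); f=manip.grab_frame('side'); pickle.dump(f,open('s6.pkl','wb'))
for r in range(95,162,3): print(r,''.join('#' if v>150 else 'o' if v<40 and b<70 else '.' for v,b in zip(f['img'][r,365:445,0],f['img'][r,365:445,2])))
E
python3 -m pendant '[[0.2,[0,0,0],0],[0.2,[0,0,0],0]]'
```

```text
time: 23.15
tool_pos: [0.5123, -0.3443, 0.073]
tool_rot: [0.001, 0.71, 0.704, 0.0]
contact_force: [-0.1, -0.4, -0.3]
gripper_width: 0.806
grasp_force: 0.0
time: 23.35
tool_pos: [0.5124, -0.3444, 0.0731]
tool_rot: [0.001, 0.71, 0.704, 0.0]
contact_force: [0.5, 0.1, -1.2]
gripper_width: 0.47
grasp_force: 0.0
d/0.12 [-0.0091 -0.0198  0.0759] roll 0.0002 | cur [ 0.5124 -0.3444  0.0731] yaw -0.46 q [-0.71  0.15  1.74 -0.    1.24 -0.7 ]
95 ................................................................................
98 ................................................................................
101 ................................................................................
104 ................................................................................
107 ................................................................................
110 ................................................................................
113 ................................................................................
116 ....................................................................
[... 735 characters left out ...]
..........................................
146 .........................##########.............................................
149 ................#.....###########...............................................
152 .............##.....#####################.......................................
155 .................##########################.....................................
158 ..........................##################........####........................
161 ................................###########.....##############..................
time: 23.6
tool_pos: [0.512, -0.344, 0.0723]
tool_rot: [0.0, 0.71, 0.704, 0.0]
contact_force: [0.2, -0.0, -0.0]
gripper_width: 0.2
grasp_force: 0.0
```

```bash
python3 -m pendant '[[0.5,[0,0,0],0],[0.5,[0,-0.015,0.04],0],[0.5,[0,-0.015,0.08],0],[0.5,[0,-0.015,0.08],0]]'; for g in 1 2 3; do python3 -m pendant '[[0,[0,0,0],0],[0,[0,0,0],0]]' | egrep 'width|force|pos'; done
```

```text
time: 24.0
tool_pos: [0.5093, -0.3433, 0.0611]
tool_rot: [-0.001, 0.71, 0.704, -0.0]
contact_force: [0.8, -1.0, -0.9]
gripper_width: 0.499
grasp_force: 0.0
tool_pos: [0.5101, -0.344, 0.0626]
contact_force: [-3.2, 1.3, 10.3]
gripper_width: 0.171
grasp_force: 33.3
tool_pos: [0.5102, -0.344, 0.0627]
contact_force: [0.3, -0.6, 1.1]
gripper_width: 0.159
grasp_force: 58.9
tool_pos: [0.5102, -0.344, 0.0628]
contact_force: [-1.1, 0.5, 1.5]
gripper_width: 0.159
grasp_force: 58.9
```

```bash
python3 -m pendant '[[0.5,[0,0,0],0],[0.5,[0,0,0],0],[0.5,[0,0,0.03],0],[0.5,[0,0,0.06],0],[0.5,[0,0,0.06],0],[0,[0,0,0.06],0],[0,[0,0,0.06],0],[0,[0,0,0.06],0],[0,[0,0,0.06],0],[0,[0,0,0.06],0]]'; python3 -m pendant '[[0,[0,0,-0.1],0],[0,[0,0,-0.25],0],[0,[0,0,-0.4],0],[0,[0,0,-0.55],0],[0,[0,0,-0.7],0],[0,[0,0,-0.8],0],[0,[0,0,-0.88],0],[0,[0,0,-0.88],0],[0,[0,0,-0.88],0]]'
python3 - <<'E'
from to import *
go(.52,-.3445,.155,-.5)
E
```

```text
time: 25.6
tool_pos: [0.5103, -0.344, 0.0555]
tool_rot: [0.0, 0.71, 0.704, 0.0]
contact_force: [0.7, -0.2, 1.4]
gripper_width: 0.17
grasp_force: 61.3
time: 26.5
tool_pos: [0.5098, -0.3437, 0.1603]
tool_rot: [-0.001, 0.71, 0.704, -0.0]
contact_force: [-0.1, 0.8, -4.2]
gripper_width: 0.164
grasp_force: 60.8
d/0.12 [-0.0063  0.0851  0.0438] roll 0.0003 | cur [ 0.5098 -0.3437  0.1603] yaw -0.45 q [-0.71  0.06  1.68 -0.    1.39 -0.71]
```

```bash
python3 -m pendant '[[0,[0,0.05,0],0],[0,[0,0.15,0],0],[0,[0,0.28,0],0],[0,[0,0.41,0],0],[0,[0,0.51,0],0],[0,[0,0.57,0],0],[0,[0,0.57,0],0]]'; python3 -m pendant '[[0,[0,-0.08,0],0],[0,[0,-0.23,0],0],[0,[0,-0.5,0],0],[0,[0,-0.1,0],0],[0,[0,0.3,0],0],[0,[0,0.7,0],0],[0,[0,0.7,0],0],[0,[0,0.7,0],0]]'
cat > cnt.py <<'E'
from to import *
f=manip.grab_frame('top'); g=cv2.cvtColor(f['img'],cv2.COLOR_RGB2GRAY); c=cam(f); h=f['img']
m=((h.max(2)<60)).astype(np.uint8)
n,l,st,ce=cv2.connectedComponentsWithStats(m)
for i in range(1,n):
    if 8<st[i,4]<120:
        p=back(c,[ce[i]],.02)[0]
        if .3<p[0]<.8 and -.5<p[1]<-.2: print(p.round(3)[:2],st[i].tolist())
E
python3 cnt.py
```

```text
time: 27.2
tool_pos: [0.5794, -0.3442, 0.1604]
tool_rot: [-0.0, 0.71, 0.705, -0.0]
contact_force: [-0.1, 0.6, -3.5]
gripper_width: 0.162
grasp_force: 60.8
time: 28.0
tool_pos: [0.6619, -0.3451, 0.1599]
tool_rot: [-0.001, 0.71, 0.704, -0.001]
contact_force: [-0.1, -0.4, -3.8]
gripper_width: 0.168
grasp_force: 60.4
[ 0.764 -0.475] [444, 136, 29, 18, 86]
[ 0.75  -0.425] [438, 146, 7, 7, 18]
[ 0.723 -0.472] [450, 155, 10, 4, 19]
```

```bash
python3 - <<'E'
from to import *
f=manip.grab_frame('top'); h=f['img']
def ch(p):
    r,g,b=map(int,p)
    if max(p)<85: return '#'
    if r>150 and b>150: return 'W'
    if b>150: return 'b'
    if b>g*1.3: return ':'
    return '.'
for r in range(140,268,2): print(r,''.join(ch(p) for p in h[r,394:462]))
E
```

```text
140 ............................bWWWWWWWWWW###........#####.#########...
142 ......................bWWWWWWWWWWWWWW.##.........######....#########
144 ....................WWWWWWWWWWWWWWWW.##..........########......#####
146 ...............bWWWWWWWWWWWWWWWWWWW.##........##..#########.......##
148 ...............WW.................###........####..###########......
150 ................WWW..............###.........######..###############
152 WWWb............WWWWWWWWWWWWWWW.###..............####...############
154 WWWWWWW.........WWWWWWWWWWWWWW.##....................###...........#
156 WWWWWWWWW.......WWWWWWWWWWWWW.##........#................########...
158 .WWWWWWWWW......WWWWWWWWWWWW.##............................####.....
160 ...WWWWWWW........WWWWWWWWW.#..................................WW...
162 ...WWWWWWWb.......WWWWWWWW.#........................................
164 ..WWWWWWWW........WWWWWW.#..........................................
166 WWWWWWWWWb.......WWWWWW.#...........................................
168 WWWWWWWW........WWWWWW.####.........................................
170 W
[... 2871 characters left out ...]
.............bbbbbbbbbbbbbb::::::::bbbb....
250 .....................................bbbbbbbbbbbbbbbb:::::::bbbb....
252 ....................................bbbbbbbbbbbbbbbbb:::::::bbbb....
254 ...................................:bbbbbbbbbbbbbbbbb:::::::bbbbb...
256 ..................................:bbbbbbbbbbbbbbbbbb:::::::bbbbb...
258 .................................bbbbbbbbbbbbbbbbbbbb:::::::bbbbb...
260 ................................bbbbbbbbbbbbbbbbbbbbbbbbbbbbbbbbb...
262 ...............................:bbbbbbbbbbbbbbbbbbbbbbbbbbbbbbbbb...
264 ..............................##########################............
266 .............................#......................................
```

```bash
cat > asc.py <<'E'
from to import *
import sys
def ch(p):
    r,g,b=map(int,p)
    if max(p)<60: return '#'
    if r>140 and b>140: return 'W'
    if b>g*1.25: return 'b' if b>150 else ':'
    return '.'
n=sys.argv[1]; r0,r1,rs,c0,c1,cs=map(int,sys.argv[2:])
h=manip.grab_frame(n)['img']
for r in range(r0,r1,rs): print(r,''.join(ch(p) for p in h[r,c0:c1:cs]))
E
python3 asc.py side 100 195 2 335 465 1; python3 asc.py wrist 0 300 8 0 640 6
```

```text
100 :::::::..............................................................................:::::::::::::::::::::::::::::......##########
102 ::::::............WW......W................................................................::::::::::::::::::::::::.........######
104 :::.............WWW...WWWWW......................................................................::::::::::::::::::::.............
106 :............WWWW.WWWWWWWW............................................................................::::::::::::::::............
108 ...........WWWW.WWWWWWWWWW..................................................................................::::::::..............
110 .........WWWW.WWWWWWWWWWWWWWWW....................................................................................................
112 .......WWW...WWWWWWWWWWWWWWWWWWW..................................................................................................
114 .....WWW......WWWWWWWWWWWWWWWWWWWWWWW.............................................................................................
116 ..WWWW......WWWW
[... 8920 characters left out ...]
.........:#:::::::#:bWWWWWW.
256 ::::::::::::::::::::::::::::::::WWWWW..................W...WWWWWWWWWW...WWWWWWW.........#::::::::::bWWWWW..
264 ::::::::::::::::::::::::::::::::WWWWW..................W....WWWWWWWW...WWWWWWWWW.......#::::::::#:bWWWWWW..
272 ::::::::::::::::::::::::::::::::.WWWWWWWW......##..#W.......##.WWWWW...WWWWWWWWW.......#:#::::#::#bWWWW..WW
280 :::::::::::::::::::::::::::::::::WWWWWWW......###..#W..W....###WWWWW...WWWWWWWWW.......:::::::#:::bWWW....W
288 :::::::::::::::::::::::::::::::::WWWWWW.......###..#...W..#..##WWWWW...WWWW............:::::::##::WWWW.WW.W
296 bbbbbbbbbbb::::::::::::::::::::::WWWWWW.......##..##W.....#..##.WWWW...W...............:::#:::::#bWWW.WWW..
```

The scoop is empty and four dark blobs lie in the bin, at wrist px ≈(120,115), (25,150), (90,170) and (120,200). Now I carry the scoop back.

```bash
python3 -m pendant '[[0,[0.1,0,0],0],[0,[0.3,0,0],0],[0,[0.55,0,0],0],[0,[0.8,0,0],0],[0,[1,0,0],0]]'; python3 -m pendant '[[0,[0.25,0,0],0],[0,[0.5,0,0],0],[0,[0.75,0,0],0],[0,[1,0,0],0]]';python3 -m pendant '[[0,[0.25,0,0],-0.02],[0,[0.5,0,0],-0.04],[0,[0.75,0,0],-0.06],[0,[0.95,0,0],-0.076],[0,[1,0,0],-0.076],[0,[1,0,0],-0.076]]'
python3 - <<'E'
from to import *
go(.6697,.0370,.056,13.2)
E
```

```text
time: 28.7
tool_pos: [0.663, -0.2213, 0.1612]
tool_rot: [-0.0, 0.709, 0.705, 0.0]
contact_force: [1.3, 0.3, -3.3]
gripper_width: 0.167
grasp_force: 60.4
time: 29.1
tool_pos: [0.6635, -0.1018, 0.1613]
tool_rot: [-0.0, 0.71, 0.705, 0.0]
contact_force: [-0.2, 0.4, -3.4]
gripper_width: 0.169
grasp_force: 60.4
time: 29.7
tool_pos: [0.6646, 0.0169, 0.1612]
tool_rot: [0.0, 0.62, 0.784, 0.0]
contact_force: [-0.2, -0.9, -3.2]
gripper_width: 0.164
grasp_force: 60.4
d/0.12 [0.1535 0.0802 0.8768] roll 0.0008 | cur [0.6646 0.0169 0.1612] yaw 13.34 q [-0.09  0.18  1.56 -0.    1.4  -0.32]
```

```bash
python3 -m pendant '[[0,[0.08,0.04,0],0],[0,[0.153,0.08,0],0],[0,[0.153,0.08,0.15],0],[0,[0.153,0.08,0.35],0],[0,[0.153,0.08,0.55],0],[0,[0.153,0.08,0.7],0],[0,[0.153,0.08,0.8],0],[0,[0.153,0.08,0.85],0],[0,[0.153,0.08,0.87],0],[0,[0.153,0.08,0.87],0]]'
python3 - <<'E'
from to import *
go(.6697,.0370,.052,13.2)
E
```

```text
time: 30.7
tool_pos: [0.6711, 0.0348, 0.0571]
tool_rot: [0.0, 0.621, 0.784, 0.0]
contact_force: [0.0, 0.2, -3.8]
gripper_width: 0.167
grasp_force: 60.4
d/0.12 [ 0.0203 -0.007   0.0427] roll 0.0001 | cur [0.6711 0.0348 0.0571] yaw 13.22 q [-0.06  0.29  1.61 -0.    1.24 -0.29]
```

```bash
python3 -m pendant '[[0,[0.02,-0.005,0.015],0],[0,[0.02,-0.005,0.03],0],[0,[0.02,-0.005,0.045],0],[0,[0.02,-0.005,0.05],0],[0,[0.02,-0.005,0.05],0]]'; python3 -c "
from to import *; go(.6697,.0370,.052,13.2)"
```

```text
time: 31.2
tool_pos: [0.6698, 0.0372, 0.0517]
tool_rot: [0.0, 0.621, 0.784, 0.0]
contact_force: [-2.9, 1.4, 2.8]
gripper_width: 0.164
grasp_force: 61.2
d/0.12 [-0.0012 -0.0015 -0.0021] roll 0.0002 | cur [0.6698 0.0372 0.0517] yaw 13.23 q [-0.06  0.29  1.62  0.    1.23 -0.29]
```

```bash
python3 -m pendant '[[0.5,[0,0,0],0],[1,[0,0,0],0],[1,[0,0,0],0],[1,[0,0,0],0],[1,[0,0,-0.2],0],[1,[0,0,-0.5],0],[1,[0,0,-0.9],0],[1,[0,0,-1],0],[1,[0,-0.03,-1],0.003],[1,[0,-0.03,-1],0.003]]'; python3 - <<'E'
from to import *
go(.6654,.0346,.1803,12.73)
E
```

```text
time: 32.2
tool_pos: [0.6649, 0.0362, 0.1692]
tool_rot: [-0.001, 0.625, 0.781, -0.001]
contact_force: [0.7, -0.8, -1.0]
gripper_width: 0.996
grasp_force: 0.0
d/0.12 [-0.0141  0.0007 -0.0927] roll -0.0004 | cur [0.6649 0.0362 0.1692] yaw 12.66 q [-0.06  0.17  1.55 -0.    1.42 -0.28]
```

```bash
python3 -m pendant '[[1,[-0.012,0,-0.09],0],[1,[-0.012,0,-0.09],0],[1,[-0.012,0,-0.09],0]]' | head -3; python3 - <<'E'
from to import *
import pickle
s=manip.state(); f=manip.grab_frame('wrist'); pickle.dump((f,s),open('w7.pkl','wb'))
f0,s0=pickle.load(open('w5.pkl','rb'))
print(s0['tool_pos'],s['tool_pos'],s0['tool_rot'],s['tool_rot'])
A=cv2.cvtColor(f0['img'],cv2.COLOR_RGB2GRAY);B=cv2.cvtColor(f['img'],cv2.COLOR_RGB2GRAY)
# patch offsets: fixture features vs scoop features (full-res px)
def off(n,u,v,h=14,sr=14):
    t=A[v-h:v+h,u-h:u+h]; w=B[v-h-sr:v+h+sr,max(u-h-sr,0):u+h+sr]
    r=cv2.matchTemplate(w,t,cv2.TM_CCOEFF_NORMED); _,m,_,p=cv2.minMaxLoc(r); print(n,(p[0]-sr,p[1]-sr),round(m,2))
for n,u,v in(('scoop rearL',397,100),('scoop rearR',392,246),('bar far',325,98),('bar near',330,274),('scoop frontL',222,104),('fix rearL',40,107),('fix rearR',68,244),('fix clampR',45,210),('driver',490,165)): off(n,u,v)
cw=lambda I:I
for r in (140,170,200,225): print(r,A[r,215:245].tolist(),B[r,215:245].tolist())
E
```

```text
time: 32.5
tool_pos: [0.666, 0.0348, 0.1806]
tool_rot: [-0.0, 0.625, 0.781, -0.0]
[0.66538833 0.03456265 0.18031361] [0.6660083  0.03482361 0.18059629] [-2.32673741e-04  6.24350589e-01  7.81144201e-01  1.55893416e-04] [-3.71864117e-04  6.24694455e-01  7.80869154e-01 -2.52103426e-04]
scoop rearL (3, 2) 0.99
scoop rearR (1, 2) 0.98
bar far (4, 2) 1.0
bar near (1, 1) 0.98
scoop frontL (2, 0) 0.92
fix rearL (0, 0) 0.98
fix rearR (0, 0) 0.99
fix clampR (0, 0) 0.98
driver (-1, 0) 0.99
140 [218, 219, 219, 217, 219, 217, 216, 193, 136, 82, 68, 68, 70, 72, 80, 89, 105, 145, 200, 234, 241, 243, 243, 242, 243, 243, 243, 242, 243, 243] [217, 216, 217, 217, 216, 214, 199, 159, 104, 72, 65, 68, 71, 71, 81, 83, 89, 91, 92, 113, 163, 219, 235, 240, 240, 240, 240, 241, 241, 241]
170 [116, 114, 114, 113, 117, 116, 114, 114, 117, 111, 102, 78, 61, 62, 64, 61, 60, 58, 55, 64, 86, 118, 140, 149, 149, 151, 153, 149, 148, 149] [115, 115, 113, 112, 113, 114, 112, 111, 112, 102, 86, 69, 60, 59, 61, 59, 57, 53, 54, 54, 56, 59, 77, 109, 138, 145, 148, 150, 148, 147]
200 [196, 192, 194, 191, 194, 195, 189, 169, 143, 129, 123, 115, 109, 87, 73, 65, 65, 63, 64, 63, 59, 58, 66, 99, 141, 176, 189, 174, 157, 148] [191, 192, 187, 192, 189, 191, 187, 169, 146, 130, 130, 120, 103, 80, 72, 61, 63, 61, 61, 58, 56, 54, 53, 49, 69, 99, 127, 138, 148, 152]
225 [211, 211, 214, 213, 212, 211, 211, 209, 212, 205, 190, 163, 138, 131, 129, 112, 88, 71, 65, 65, 66, 66, 77, 81, 96, 119, 169, 221, 237, 236] [207, 209, 207, 209, 209, 212, 208, 208, 209, 205, 199, 178, 151, 128, 120, 99, 78, 66, 64, 61, 69, 74, 85, 86, 95, 95, 103, 145, 197, 221]
```

```bash
python3 - <<'E'
import pickle
from fit import *
for nm,ed,sc in(('w5',[(222.9,140),(225.8,170)],[(232.4,140),(236.2,170),(238.8,200),(240.8,225)]),('w7',[(222.4,140),(225.2,170)],[(234.9,140),(238,170),(240.2,200),(242,225)])):
    f,s=pickle.load(open(nm+'.pkl','rb')); c=wcam(f,s)
    A=cv2.cvtColor(f['img'],cv2.COLOR_RGB2GRAY).astype(int)
    # bed edge: columns near: recompute at several rows by steepest fall
    pts=[]
    for r in range(120,232,4):
        row=A[r,214:236]; 
        pts.append((r,214+int(np.argmin(np.diff(row)))+.5))
    ed=np.array([(u,r) for r,u in pts]); k=np.polyfit(ed[:,1],ed[:,0],1)
    for _ in range(3):
        m=abs(np.polyval(k,ed[:,1])-ed[:,0])<1.5; k=np.polyfit(ed[m,1],ed[m,0],1)
    e=[(np.polyval(k,r),r) for r in(125,228)]
    ks=np.polyfit([p[1] for p in sc],[p[0] for p in sc],1); q=[(np.polyval(ks,r),r) for r in(125,228)]
    E=back(c,e,.024)[:,:2];Q=back(c,q,.003)[:,:2]
    y=lambda P:np.degrees(np.arctan2(*(P[0]-P[1])[::-1]))-90
    n=np.array([np.cos(np.radians(13.2)),np.sin(np.radians(13.2))])
    print(nm,'bed yaw',y(E).round(2),m.sum(),'scoop yaw',y(Q).round(2),'gap',((Q-E)@n).round(4))
    S=lambda l:[((u+.5)/1.25-.5,(v+.5)/1.25-.5) for u,v in l]
    t=np.array([-n[1],n[0]])
    for col in (150,190,290,360):   # vertical profile edges: fence/scoop outer sides
        d=np.diff(A[90:260,col]); i=[j for j in range(len(d)) if abs(d[j])>18]
        print(col,[(90+j,int(d[j])) for j in i][:8],[(90+j,int(d[j])) for j in i][-8:])
E
```

```text
w5 bed yaw 9.76 19 scoop yaw 13.78 gap [0.0025 0.0095]
150 [(114, 26), (115, 36), (116, 29), (145, -25), (146, -32), (229, -38), (230, -35)] [(114, 26), (115, 36), (116, 29), (145, -25), (146, -32), (229, -38), (230, -35)]
190 [(113, 31), (114, 41), (115, 34), (154, -36), (155, -25), (184, 24), (185, 24), (228, -28)] [(155, -25), (184, 24), (185, 24), (228, -28), (229, -53), (230, -57), (231, -28), (236, 20)]
290 [(99, 53), (100, 63), (104, -37), (105, -22), (107, 27), (108, 38), (160, -37), (161, -74)] [(193, 34), (194, 42), (195, 21), (230, 23), (245, 20), (246, 24), (249, -33), (250, -31)]
360 [(97, 30), (98, 58), (99, 42), (103, -24), (105, 21), (106, 24), (196, -22), (197, -25)] [(230, -56), (231, -24), (243, 23), (244, 52), (245, 45), (247, -21), (248, -53), (249, -42)]
w7 bed yaw 12.69 20 scoop yaw 12.97 gap [0.0064 0.0068]
150 [(114, 28), (115, 40), (116, 28), (145, -23), (146, -31), (229, -34), (230, -31)] [(114, 28), (115, 40), (116, 28), (145, -23), (146, -31), (229, -34), (230, -31)]
190 [(114, 45), (115, 36), (154, -31), (155, -23), (183, 23), (228, -25), (229, -54), (230, -60)] [(154, -31), (155, -23), (183, 23), (228, -25), (229, -54), (230, -60), (231, -26), (235, 20)]
290 [(100, 39), (101, 57), (102, 31), (105, -35), (106, -26), (107, 20), (108, 34), (171, -27)] [(172, -40), (173, -21), (231, -20), (232, -23), (246, 20), (247, 24), (250, -32), (251, -29)]
360 [(99, 25), (100, 53), (101, 53), (105, -26), (107, 21), (196, -21), (197, -25), (223, 25)] [(231, -52), (232, -36), (245, 42), (246, 60), (247, 25), (249, -36), (250, -57), (251, -30)]
```

```bash
python3 - <<'E'
import pickle
from fit import *
t=np.array([-np.sin(np.radians(13)),np.cos(np.radians(13))])
for nm,a in(('w5',[(190,114.5),(190,229.8),(290,104.7),(290,249.8),(360,104),(360,248.3)]),('w7',[(190,114.7),(190,229.6),(290,105.8),(290,250.8),(360,105.6),(360,250.2)])):
    f,s=pickle.load(open(nm+'.pkl','rb')); c=wcam(f,s)
    P=back(c,[(u+.5*0,v+.5) for u,v in a],np.array([.04,.024,.04,.04,.04,.04]))[:,:2]@t
    print(nm,P.round(4),'fix mid',((P[0]+P[1])/2).round(4),'w',(P[0]-P[1]).round(4),'scoop',((P[2]+P[3]+.003)/2).round(4),((P[4]+P[5]+.003)/2).round(4),'w',P[2]-P[3])
E
```

```text
w5 [-0.0587 -0.1711 -0.0518 -0.185  -0.0514 -0.1837] fix mid -0.1149 w 0.1125 scoop -0.1169 -0.116 w 0.13319121701365338
w7 [-0.0587 -0.1709 -0.0526 -0.1861 -0.0527 -0.1857] fix mid -0.1148 w 0.1122 scoop -0.1178 -0.1177 w 0.13349585466920272
```

The scoop is square but stands about 6.5 mm out and 3 mm off-centre. I regrip it and nudge it −3 mm in x and +3 mm in y.

```bash
python3 - <<'E'
from to import *
go(.6698,.0372,.0530,13.2)
E
```

```text
d/0.12 [0.0117 0.0369 1.0623] roll -0.0029 | cur [0.6659 0.0349 0.1805] yaw 12.68 q [-0.06  0.17  1.54 -0.    1.44 -0.28]
```

```bash
python3 -m pendant '[[1,[0.012,0.037,0.2],-0.003],[1,[0.012,0.037,0.6],-0.003],[1,[0.012,0.037,0.9],-0.003],[1,[0.012,0.037,1],-0.003],[1,[0.012,0.037,1],-0.003]]' | grep pos; python3 -m pendant '[[1,[0,0,0.05],0],[1,[0,0,0.05],0],[0,[0,0,0.05],0],[0,[0,0,0.05],0],[0,[0,0,0.05],0],[0,[0,0,0.05],0],[0,[0,0,0.05],0],[0,[0,0,0.05],0]]';  python3 - <<'E'
from to import *
s=manip.state(); a=np.radians(13); n=np.array([np.cos(a),np.sin(a)]);t=np.array([-n[1],n[0]])
p=s['tool_pos'][:2]-.003*n+.003*t
go(p[0],p[1],.0545,13.0)
E
```

```text
tool_pos: [0.6681, 0.0374, 0.0583]
time: 33.85
tool_pos: [0.6703, 0.0373, 0.0557]
tool_rot: [0.0, 0.621, 0.784, 0.0]
contact_force: [-0.6, 0.6, 2.3]
gripper_width: 0.166
grasp_force: 60.6
d/0.12 [ 0.0251 -0.0249  0.0102] roll 0.0013 | cur [0.6703 0.0373 0.0557] yaw 13.23 q [-0.06  0.29  1.61 -0.    1.24 -0.29]
```

```bash
python3 -m pendant '[[0,[0,0,-0.02],0],[0,[0,0,-0.025],0],[0,[0.025,-0.025,-0.025],0],[0,[0.025,-0.025,-0.025],0],[0,[0.025,-0.025,-0.01],0],[0,[0.025,-0.025,0.005],0],[0,[0.025,-0.025,0.005],0],[0,[0.025,-0.025,0.005],0]]'; python3 -m pendant '[[0.5,[0,0,0],0],[1,[0,0,0],0],[1,[0,0,0],0],[1,[0,0,0],0],[1,[0,0,-0.2],0],[1,[0,0,-0.5],0],[1,[0,0,-0.9],0],[1,[0,0,-1],0],[1,[-0.025,0,-1],0.002],[1,[-0.025,0,-1],0.002]]'; python3 - <<'E'
from to import *
go(.6660,.0348,.1806,12.7)
E
```

```text
time: 34.65
tool_pos: [0.6668, 0.0396, 0.0557]
tool_rot: [0.0, 0.621, 0.784, 0.0]
contact_force: [-3.8, 1.1, 5.0]
gripper_width: 0.163
grasp_force: 60.9
time: 35.65
tool_pos: [0.6668, 0.0362, 0.1734]
tool_rot: [-0.0, 0.624, 0.782, -0.0]
contact_force: [-0.2, -0.4, -1.1]
gripper_width: 0.998
grasp_force: 0.0
d/0.12 [-0.0099 -0.0095 -0.0596] roll 0.0008 | cur [0.6668 0.0362 0.1734] yaw 12.84 q [-0.06  0.18  1.54 -0.    1.43 -0.28]
```

```bash
python3 -m pendant '[[1,[-0.01,-0.01,-0.06],0],[1,[-0.01,-0.01,-0.06],0],[1,[-0.01,-0.01,-0.06],0]]' | sed -n 2p; python3 - <<'E'
from to import *
import pickle
s=manip.state(); f=manip.grab_frame('wrist'); pickle.dump((f,s),open('w8.pkl','wb'))
c=wcam(f,s); A=cv2.cvtColor(f['img'],cv2.COLOR_RGB2GRAY).astype(int)
f7,s7=pickle.load(open('w7.pkl','rb')); B=cv2.cvtColor(f7['img'],cv2.COLOR_RGB2GRAY)
print(s['tool_pos'],s7['tool_pos'])
for n,u,v in(('scoop rearL',399,102),('scoop rearR',393,248),('bar far',329,100),('bar near',331,275),('fix rearL',40,107),('fix rearR',68,244),('driver',490,165)):
    h=14;sr=10;t=B[v-h:v+h,u-h:u+h];w=A[v-h-sr:v+h+sr,u-h-sr:u+h+sr].astype(np.uint8)
    r=cv2.matchTemplate(w,t,cv2.TM_CCOEFF_NORMED);_,m,_,p=cv2.minMaxLoc(r);print(n,p[0]-sr,p[1]-sr,round(m,2))
for col in(190,290,360):
    d=np.diff(A[90:260,col]); print(col,[(90+j,int(d[j])) for j in range(len(d)) if abs(d[j])>22])
for r in(125,140,200,225): print(r,A[r,215:248].tolist())
E
```

```text
tool_pos: [0.6659, 0.0351, 0.1808]
[0.66592799 0.03510583 0.18078818] [0.6660083  0.03482361 0.18059629]
scoop rearL -2 -3 0.99
scoop rearR -2 -2 0.98
bar far -3 -4 1.0
bar near -3 -3 0.94
fix rearL 0 -1 0.97
fix rearR 0 -1 0.99
driver 0 1 1.0
190 [(114, 40), (115, 38), (154, -30), (155, -23), (183, 24), (228, -35), (229, -55), (230, -50)]
290 [(96, 25), (97, 51), (98, 57), (102, -38), (103, -25), (105, 27), (106, 37), (171, -26), (172, -38), (229, -27), (244, 28), (247, -33), (248, -24)]
360 [(96, 31), (97, 54), (98, 41), (102, -26), (105, 25), (195, -35), (222, 27), (223, 26), (228, -41), (229, -50), (230, -28), (243, 52), (244, 51), (247, -52), (248, -43)]
125 [214, 213, 216, 216, 217, 198, 160, 108, 81, 74, 70, 68, 73, 79, 89, 96, 119, 177, 227, 240, 241, 241, 240, 242, 240, 242, 241, 242, 240, 241, 242, 241, 242]
140 [215, 214, 214, 215, 215, 215, 206, 175, 122, 79, 66, 69, 66, 69, 81, 87, 92, 118, 170, 222, 236, 241, 240, 240, 240, 240, 240, 240, 240, 239, 240, 240, 240]
200 [189, 189, 189, 190, 188, 191, 188, 171, 141, 128, 129, 120, 106, 86, 67, 63, 62, 60, 61, 58, 53, 55, 68, 98, 141, 166, 169, 156, 151, 152, 154, 145, 148]
225 [209, 209, 206, 209, 208, 208, 206, 206, 206, 207, 198, 178, 146, 132, 119, 99, 77, 67, 61, 61, 63, 72, 84, 90, 101, 144, 198, 228, 235, 231, 207, 177, 163]
```

```bash
python3 cnt.py; python3 asc.py top 192 264 3 398 460 1
```

```text
192 .bbbbbbbbbbbbbbbbbbbbbbbbbbbbbbbbbbbbbbbbbbbbbbbbbbbbbbbb.....
195 .bbbbbbbbbbbbbbbbbbbbbbbbbbbbbbbbbbbbbbbbbbbbbbbbbbbbbbbb.....
198 :bbbbb:::::::::::::::::::::::::::::::::::::::::::::::bbbb.....
201 ::bbbbbbbbbbbbbbbbbbbbbbbbbbbbbbbbbbbbbbbbbbbb:::::::bbbb.....
204 ::bbbbbbbbbbbbbbbbbbbbbbbbbbbbbbbbbbbbbbbbbbbb:::::::bbbb.....
207 ::bbbbbbbbbbbbbbbbbbbbbbbbbbbbbbbbbbbbbbbbbbbb::::::::bbb.....
210 ::bbbbbbbbbbbbbbbbbbbbbbbbbbbbbbbbbbbbbbbbbbbb::::::::bbb.....
213 ::bbbbbbbbbbbbbbbbbbbbbbbbbbbbbbbbbbbbbbbbbbbbb:::::::bbbb....
216 ::bbbbbbbbbbbbbbbbbbbbbbbbbbbbbbbbbbbbbbbbbbbbb:::::::bbbb....
219 ::bbbbbbbbbbbbbbbbbbbbbbbbbbbbbbbbbbbbbbbbbbbbb:::::::bbbb....
222 ::bbbb:bbbbbbbbbbbbbbbbbbbbbbbbbbbbbbbbbbbbbbbb::::::::bbb....
225 ::bbbbb....:bbbbbbbbbbbbbbbbbb::bbbbbbbbbbbbbbb::::::::bbb....
228 :::bbbb::.#.:bbbbbbbbbbbbbb:.....:bbbbbbbbbbbbbb:::::::bbbb...
231 .::bbbbbbbbbbbbbbbbbbbbbbb:#.#.:bbbbbbbbbbbbbbb::::::::bbbb...
234 .::bbbbbbbbbbbbbbbbbbbbbbbbbbbbbbbbbbbbbbbbbbbbb:::::::bbbb...
237 .::bbbbbbbbbbbbbbb:......:bbbbbbbbbbbbbbbbbbbbbb:::::::bbbb...
240 .::bbbbbbbbbbbbbbbbbbb:bbbbbbbbbbbbbbbbbbbbbbbbb:::::::bbbb...
243 .::bbbbbbbbbbbbbbbbbbbbbbbbbbbbbbbbbbbbbbbbbbbbb::::::::bbbb..
246 .::bbbbbbbbbbbbbbbbbbbbbbbbbbbbbbbbbbbbbbbbbbbbb::::::::bbbb..
249 .::bbbbbbbbbb:.#::bbbbbbbbbbbbbbbbbbbbbbbbbbbbbbb:::::::bbbb..
252 .::bbbbbbbbbbb:......bbbbbbbbbbbbbbbbbbbbbbbbbbbb:::::::bbbb..
255 .:::bbbbbbbbbbbbb:#:bbbbbbbbbbbbbbbbbbbbbbbbbbbbb:::::::bbbb..
258 .:::bbbbbbbbbbbbbbbbbbbbbbbbbbbbbbbbbbbbbbbbbbbbb:::::::bbbbb.
261 ...bbbbbbbbbbbbbbbbbbbbbbbbbbbbbbbbbbbbbbbbbbbbbbbbbbbbbbbbbb.
```

Four offcuts are in the bin, the scoop and brush are in place, and the arm is clear of everything. Handing in.

```bash
python3 -c "
from plant import manip
print(manip.job_done())"
```

```text
the job is handed in; nothing more can be done
None
```

I handed the job in at about 36 s: all four offcuts are in the bin, the brush stands on its plate, and the empty scoop is back square and centred at the bed's open end. The scoop slipped from the grip while I was tipping it, dropping into the bin with the offcuts still in it, so I regripped it and threw them out with a sharp back-and-forth stroke above the rim; I got no verdict back.

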